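Clamp the stub post with a U-bolt and swing the keeper clip behind it

TASK

On the dark mounting plate, fit the steel U-bolt that lies there, so that its two legs pass either side of the short post and through both holes of the grey bracket, until its back is snug against the post. Then swing the spring clip with the blue tab round its pivot screw, all the way to its stop, so that it lies across behind the U-bolt's back and keeps it in. Leave the nuts, the stopper, the bottles and the other things around as they are.

Things in the scene. Friction and masses are not known exactly. Their poses are not given: they have to be found in the camera images.
- mount: fixed dark iron mounting plate, 250 (x) x 140 (y) x 10 mm thick, flat on the bench. Origin: centre of its underside. The lane runs along its +x, on y=0: the U-bolt on the -x half, then the post, then the bracket. All plate coordinates here are in this frame, in mm
- post_foot (a point): centre of the steel post where it meets the plate's top: plate x=+50, y=0, z=10. The post is 25 mm in diameter and rises 52 mm above the plate
- bracket_mid (a point): midway between the bracket's holes, on its near face, at the plate's top (plate x=+75, y=0, z=10). Upright grey bracket, 8 mm thick (x=+75 to +83), 90 mm wide, 38 mm high above the plate; two square through-holes edged in yellow, 15 mm wide and high, centred at y=+22 and -22, floors level with the plate's top; the lane beyond is free
- ubolt: loose square-bend steel U-bolt lying flat on the plate, 0.11 to 0.23 kg, bar 10 mm thick, 85 mm long, two parallel legs 44 mm apart on centres (54 mm over all), round tips to its own +x, straight back at -x. Origin: on its underside, 40 mm ahead of the back's centreline and 40 mm behind the tips. Slides and turns freely; starts up to 0.3 rad and 25 mm out of line with the lane
- ubolt_back (a point): middle of the back's bar, on its centreline, 5 mm above the plate. The back's outer face is 5 mm behind this point, flat over the middle 32 mm. Home, touching the post, this point lies at plate x=+32.5, y=0
- ubolt_tip_a (a point): end of the leg on the U-bolt's own +y side
- ubolt_tip_b (a point): end of the leg on its own -y side
- clip (a joint): angle of the spring clip about its upright pivot screw, rad. 0 = closed on its stop: it lies across the lane along the plate's +y, 3.5 mm behind the back of a U-bolt that is home. Grows as it swings open, anticlockwise from above: at 1.57 it points along the plate's -x, at 3.1 to -y; starts at 1.9 to 2.4. Stays where it is left; about 0.7 N at the tab moves it
- clip_pivot (a point): axis of the clip's brass pivot screw at the plate's top, at x=+20, y=-55 mm on the plate; screw 16 mm across, 10 mm high
- clip_tab (a point): centre of the clip's upright blue tab, 62 mm from the pivot. Tab 18 mm along the clip, 8 mm thick, from 4 to 32 mm above the plate. The clip's steel strip is 72 mm long from the pivot, 8 mm wide, 2 to 8 mm above the plate
- nut_a: loose hexagonal brass nut, 18 mm across, 9 mm high, on the plate beyond the bracket; leave it alone. Origin: centre of its underside
- nut_b: the second such nut, on the plate's other far corner; leave it alone. Origin: centre of its underside
- stopper: loose flesh-coloured rubber stopper, 24 mm across, 24 mm high, upright on a near corner of the plate (near the start end of the lane, on the clip's side); leave it alone. Origin: centre of its underside
- clear_bottle: clear glass bottle with stopper, 54 mm across, 85 mm high, on the bench past the bracket end of the plate; leave it alone. Origin: centre of its underside
- amber_bottle: amber bottle, 60 mm across, 120 mm high; leave it alone. Origin: centre of its underside
- wood_block: wooden block 75 x 110 x 45 mm with an orange face; leave it alone. Origin: centre of its underside
- beaker: glass beaker, 70 mm across, 85 mm high; leave it alone. Origin: centre of its underside
- reagent_jar: glass jar with white lid, 64 mm across, 100 mm high; leave it alone. Origin: centre of its underside
Mind the look-alikes: they are no part of the job. Of the things like the ubolt, leave any that is brown or pink; of the rest the smaller one is meant.

How it is judged:
On the way, in this order (a step that is already met when the one before it is completed fails the run):
1. the U-bolt is home: both legs through the bracket holes, its back snug against the post, with the clip still open (x of ubolt_back in the frame of mount above 0.0285 m and y of ubolt_back in the frame of mount between -0.007 and 0.007 m and z of ubolt_back in the frame of mount below 0.02 m and x of each of ubolt_tip_a, ubolt_tip_b in the frame of mount above 0.1 m and z of each of ubolt_tip_a, ubolt_tip_b in the frame of mount below 0.022 m and value of joint clip above 0.12 rad), for 0.2 s.
2. the clip is swung closed across behind the U-bolt's back (x of ubolt_back in the frame of mount above 0.0285 m and y of ubolt_back in the frame of mount between -0.007 and 0.007 m and z of ubolt_back in the frame of mount below 0.02 m and x of each of ubolt_tip_a, ubolt_tip_b in the frame of mount above 0.1 m and z of each of ubolt_tip_a, ubolt_tip_b in the frame of mount below 0.022 m and value of joint clip below 0.12 rad), for 0.2 s.
At the end, for the whole second after the job is handed in: The U-bolt lies flat on the plate with both legs through the bracket holes and its back within 4 mm of touching the post; the clip is closed to within 0.12 rad of its stop, behind the back; all at rest and let go (all of step 2 and linear speed of ubolt below 0.02 m/s and velocity of joint clip between -0.1 and 0.1 rad/s).
It fails at once if a nut, the stopper, a bottle or another bystander is moved by more than 20 mm (distance of any of nut_a, nut_b, stopper, clear_bottle, amber_bottle, wood_block, beaker, reagent_jar from where it was at the start of the episode above 0.02 m).
It also fails if it takes over 56 s, if anything falls off the work surface, if the arm or the gripper's body presses on something with over 40 N, if the wrist force passes 120 N, or if a joint passes its speed limit or range.

ROBOT

A 7-joint arm with a two-finger parallel gripper is mounted at the origin on the work surface. World frame = base frame: x ahead of the robot, y to its left, z up, the work surface at z = 0. Lengths are in m, angles in rad, forces in N, time in s.
With the tool pointing down it reaches from about 0.425 to 0.925 m from the base axis. Payload 6.8 kg.
Tool frame: the origin (TCP) lies at the very end of the fingers, on their centre line; the grasp point (between the pads) lies 19 mm behind it; z points along the fingers, y is the direction in which the jaws open and shut (so a half turn about z gives the same grasp; the last joint's range is limited). The gripper opens to 85 mm and grips with 20 to 120 N. Pads are 22 mm wide; open, the fingers measure 114 mm over their backs; the gripper's body (76 mm by 85 mm) begins 54 mm behind the grasp point. The pads swing forward as they close: fully open they stand 13 mm farther back than shut.
Start: joints at [-1.249, 0.477, 0.022, 1.555, -0.011, 1.109, -0.083], TCP at [0.281, 0.614, 0.199] pointing down, gripper open.
Joint ranges: [-2.96, 2.96], [-0.34, 2.1], [-1.41, 1.46], [0.24, 2.44], [-1.37, 4.51], [0.17, 1.92], [-2.96, 2.96]. Speed limits (rad/s): [2.39, 2.39, 3.14, 3.14, 3.14, 3.14, 3.14].

INTERFACE

Orientations are given as a rotation vector (axis times angle).
In Python, from bench import monitor, viewer, job gives the robot as it stands. The module is installed in compiled form; this text tells all that it offers.
- The arm moves only by the tool drive_tool, never from a script. Its argument "commands" is a list of rows, each an object with "linear": the shift along the tool's x, y, z in m, a list of three; "dr": the turn, a rotation vector about the tool's x, y, z in degrees, a list of three; "jaw": the closure, from 0 (fully open) to 1 (shut). A call has 1 to 8 rows; each row shifts and turns the pose as measured when the row begins, along the tool's axes as they then stand; what a row does not reach is not made up. A row lasts 1/8 s, in which the tool goes at most 62.5 mm and 10.7 degrees, less where a joint would pass 70% of its speed; a pose out of reach is approached as far as the arm can. A call is refused whole if a number of a shift passes 0.0625 or a number of a turn 10.7, either way. A call with a gripper value outside its range is refused whole. The fingers move at their own pace and stop on an object; "force" is the grip in N (left out, the last holds). Time passes only in rows, so rows that do not move let the fingers close. It gives the time, the measured TCP pose, the force and the opening at its end, in the units of the state.
- monitor.get_obs(): the state, without advancing time (a new reading comes with each control period).
- viewer.grab_frame(name): name is "scene" or "top" or "wrist"; returns the picture (384x512x3 uint8, red, green, blue); there is no depth.
- viewer.calibration(name): a dict with "K" (3x3 intrinsics, pixels), "R" (3x3) and "t" (3): a world point X has camera coordinates R X + t. Camera axes: x right, y down, z forward; pixel columns grow to the right and rows downward; lengths in m; the calibration is good to about 2 mm. A picture is of the moment at which its call begins: read the wrist's pose just before it. calibration takes no time and is no camera call; for the wrist camera it gives the pose at the moment of the call.
- job.hand_in(): hands the job in, once; it reports no verdict.
The state is a dict: "clock": time; "joints": joint angles; "qvel": joint speeds; "tau": joint torques, N m; "tcp_pos": TCP position; "orientation": TCP orientation; "contact_force": force on the tool from outside, world axes, zero at the start; "moment": the same for the moment, N m; "grip_width": finger opening in m.
Only numpy, scipy, OpenCV 4.12 (cv2) and the standard library are available. Lean on these libraries where they do the work, as an engineer would, in place of code of your own. Each camera call takes 0.05 s, during which the arm holds its last target.

## Working session

There is one attempt and no reset: what is moved stays moved. The work goes in short steps, Python scripts to look and compute and a tool call to move; the robot and the scene stay as the last step left them, time stands still between calls to the robot, and variables do not carry over. Pictures are saved under pics/ and viewed, and the job is handed in when it is done.

Besides the shell and the picture viewer there is one more tool, called by a JSON object that holds its "name" and its "arguments", one argument or row to a line. drive_tool: Moves the arm, as the interface text tells. Its arguments: {"type":"object","properties":{"commands":{"type":"array"},"force":{"type":"number"}},"required":["commands"]}

```bash
mkdir -p pics; python3 - <<'E'
from bench import monitor, viewer, job
import cv2
o=monitor.get_obs(); print(o)
for n in ("scene","top","wrist"):
    im=viewer.grab_frame(n); cv2.imwrite(f"pics/{n}0.png",im[:,:,::-1])
    c=viewer.calibration(n); print(n,c)
E
```

```text
{'clock': 0.0, 'joints': array([-1.24910842,  0.47781705,  0.02234864,  1.55645881, -0.01148989,
        1.10928239, -0.08310172]), 'qvel': array([-0.00028015, -0.00032037, -0.00039259,  0.00220527, -0.00131157,
        0.00044552, -0.0010869 ]), 'tau': array([-3.75887266e-04, -5.96450686e+01,  1.60778034e+00, -2.81188899e+01,
        1.24174193e-02,  9.42336774e-03, -1.88299475e-05]), 'tcp_pos': array([0.28101242, 0.61300852, 0.19821147]), 'orientation': array([-6.69847843e-01, -3.06909916e+00,  2.86024036e-03]), 'contact_force': array([-0.92291046,  0.53332475, -0.47782615]), 'moment': array([-0.01845416,  0.04396183,  0.03303456]), 'grip_width': 0.08522074415478392}
scene {'K': array([[393.13449443,   0.        , 258.63500428],
       [  0.        , 393.13449443, 188.5744383 ],
       [  0.        ,   0.        ,   1.        ]]), 'R': array([[-0.1608532 ,  0.98693187, -0.00957807],
       [ 0.69278874,  0.10599026, -0.71330907],
       [-0.70297227, -0.12137363, -0.70078416]]), 't': array([ 0.10338204, -0.32788958,  1.38187379])}
top {'K': array([[376.8512007 ,   0.        , 258.44196099],
       [  0.        , 376.8512007 , 189.01845273],
       [  0.        ,   0.        ,   1.        ]]), 'R': array([[-0.02225122, -0.99975012, -0.00214005],
       [-0.98238097,  0.02226185, -0.18555875],
       [ 0.18556002, -0.00202656, -0.98263084]]), 't': array([0.01642539, 0.54888136, 0.85571088])}
wrist {'K': array([[290.70894682,   0.        , 253.41805487],
       [  0.        , 290.70894682, 186.84942693],
       [  0.        ,   0.        ,   1.        ]]), 'R': array([[ 0.41810722,  0.90839667, -0.00135885],
       [ 0.86627991, -0.39827106,  0.30156141],
       [ 0.27339619, -0.12726214, -0.95344579]]), 't': array([-0.67434485, -0.03913781,  0.38129877])}
```

View pics/top0.png

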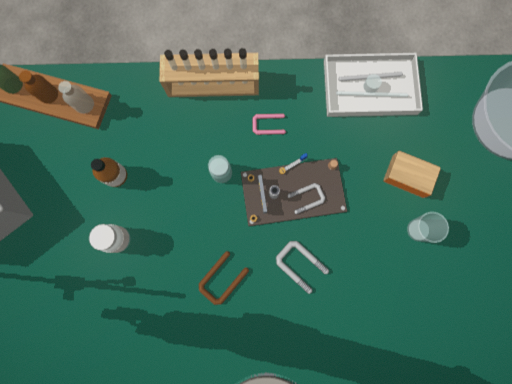

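View pics/scene0.png

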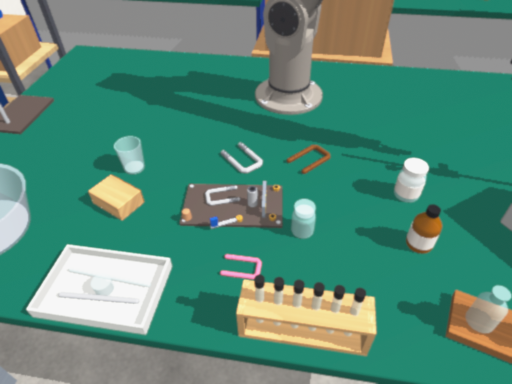

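View pics/wrist0.png

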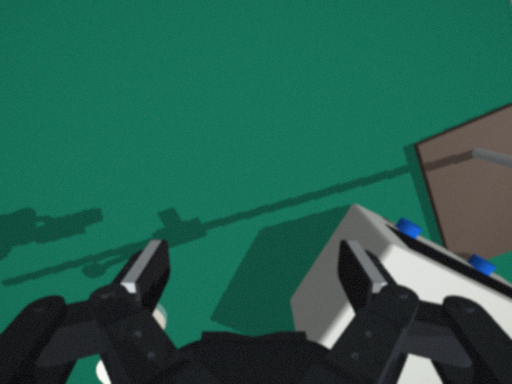

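```bash
python3 - <<'E'
import cv2
im=cv2.imread("pics/top0.png")[140:235,225:360]
cv2.imwrite("pics/crop0.png",cv2.resize(im,None,fx=5.9,fy=5.9,interpolation=cv2.INTER_CUBIC))
im=cv2.imread("pics/top0.png")[180:320,190:360]
cv2.imwrite("pics/crop1.png",cv2.resize(im,None,fx=4,fy=4,interpolation=cv2.INTER_CUBIC))
E
```

```text
(no output)
```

View pics/crop0.png

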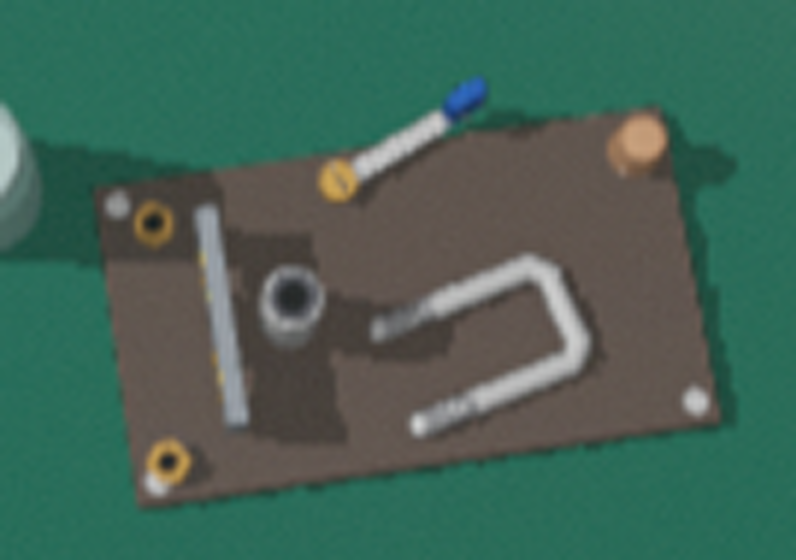

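View pics/crop1.png

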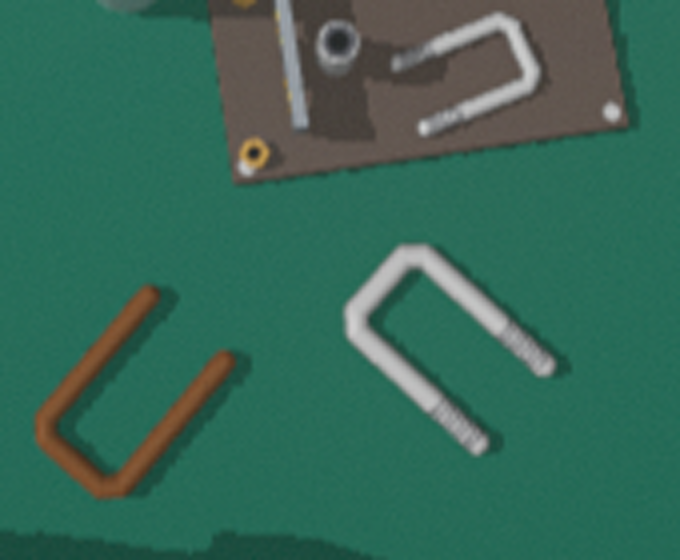

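Candidates in the top view are:
- grey U on the plate at (308,197)
- larger grey U on the bench at (302,267)
- brown U at (223,278)
- pink U at (269,125)

The grey U on the plate fits: it is neither brown nor pink, it is the smaller of the grey ones, and it lies on the plate. The crops confirm it. Next I'll measure.

```bash
cat > h.py <<'E'
import numpy as np, cv2
from scipy.spatial.transform import Rotation as Ro
def ray(c,uv,z):
    d=np.linalg.inv(c["K"])@np.array([uv[0],uv[1],1.0]); R=np.array(c["R"]); C=-R.T@c["t"]; d=R.T@d
    s=(z-C[2])/d[2]; return C+s*d
def proj(c,X):
    p=c["K"]@(c["R"]@np.asarray(X)+c["t"]); return p[:2]/p[2]
E
python3 - <<'E'
from h import *
from bench import viewer
c=viewer.calibration("top")
im=cv2.imread("pics/top0.png"); hsv=cv2.cvtColor(im,cv2.COLOR_BGR2HSV)
sub=np.zeros(im.shape[:2],np.uint8); sub[140:235,225:360]=1
H,S,V=[hsv[:,:,i] for i in range(3)]
m=((sub>0)&~((H>60)&(H<100)&(S>90))).astype(np.uint8)
n,l,st,ce=cv2.connectedComponentsWithStats(m); 
k=l[205,290]; m=(l==k).astype(np.uint8); m=cv2.morphologyEx(m,cv2.MORPH_OPEN,np.ones((7,7)))
ct=max(cv2.findContours(m,0,2)[0],key=cv2.contourArea)
print(cv2.boxPoints(cv2.minAreaRect(ct)))
hand=np.array([(97,190),(657,108),(718,425),(140,508)])/5.9+[225,140]
print(hand)
P=np.array([ray(c,p,0.01) for p in hand])
print(P, [np.linalg.norm(P[i]-P[(i+1)%4]) for i in range(4)])
ctr=P.mean(0); print("ctr",ctr)
ex=(P[0]+P[3]-P[1]-P[2])[:2]; print("yaw",np.degrees(np.arctan2(ex[1],ex[0])))
ey=(P[3]+P[2]-P[0]-P[1])[:2]; print("yaw y",np.degrees(np.arctan2(ey[1],ey[0]))-90)
# features
for nme,(u,v),z in [("post top",(293,297),.062),("pivot",(338,182),.02),("tab top",(467,96),.042),("bolt tipA?",(378,331),.015),("tipB",(418,425),.015),("corner1",(535,262),.015),("corner2",(582,350),.015),("stopper",(640,138),.034),("brk e1",(206,210),.048),("brk e2",(238,423),.048)]:
    print(nme,ray(c,np.array((u,v))/5.9+[225,140],z))
E
```

```text
[[239.4564  169.08052]
 [338.50473 154.4067 ]
 [346.9718  211.55971]
 [247.9235  226.23354]]
[[241.44067797 172.20338983]
 [336.3559322  158.30508475]
 [346.69491525 212.03389831]
 [248.72881356 226.10169492]]
[[ 0.60136861  0.04622568  0.01      ]
 [ 0.632317   -0.19694271  0.01      ]
 [ 0.49367157 -0.21428234  0.01      ]
 [ 0.46416712  0.03010388  0.01      ]] [np.float64(0.24512990410253047), np.float64(0.1397255149985374), np.float64(0.24616079946258695), np.float64(0.13814543982458385)]
ctr [ 0.54788108 -0.08372387  0.01      ]
yaw 97.06814059753687
yaw y -263.0835636844144
post top [ 0.54304162 -0.0343454   0.062     ]
pivot [ 0.6001653  -0.05694396  0.02      ]
tab top [ 0.63069668 -0.11073713  0.042     ]
bolt tipA? [ 0.53626369 -0.07199978  0.015     ]
tipB [ 0.49590071 -0.08728727  0.015     ]
corner1 [ 0.56450664 -0.13988144  0.015     ]
corner2 [ 0.52618426 -0.15780633  0.015     ]
stopper [ 0.61296405 -0.18377664  0.034     ]
brk e1 [ 5.82896946e-01 -2.31407904e-04  4.80000000e-02]
brk e2 [ 0.49426146 -0.01115475  0.048     ]
```

```bash
cat >> h.py <<'E'
CT=np.array([0.548,-0.0837,0.0]); YAW=np.radians(97.07)
RP=Ro.from_euler('z',YAW).as_matrix()
def plate(x,y,z): return CT+RP@(np.array([x,y,z])/1000)   # mm -> world
def toplate(X): return RP.T@(np.asarray(X)-CT)*1000
def togo(tgt,jawdeg=None):
    from bench import monitor
    o=monitor.get_obs(); R=Ro.from_rotvec(o["orientation"]).as_matrix(); p=o["tcp_pos"]
    print("clock",round(o["clock"],2),"tcp",p.round(4),"plate mm",toplate(p).round(1),"F",o["contact_force"].round(1),"w",round(o["grip_width"],4))
    print("z axis",R[:,2].round(4),"jaw deg",np.degrees(np.arctan2(R[1,1],R[0,1])).round(2))
    d=R.T@(np.asarray(tgt)-p); print("tool shift mm",(d*1000).round(1),"rows",np.abs(d).max()/.06)
    if jawdeg is not None:
        a=np.radians(jawdeg); y=np.array([np.cos(a),np.sin(a),0]); z=np.array([0,0,-1.]); x=np.cross(y,z)
        print("dr deg",np.degrees(Ro.from_matrix(R.T@np.column_stack([x,y,z])).as_rotvec()).round(2))
    return d
E
python3 -c "
from h import *
togo([0.537,-0.129,0.19],23)"
```

```text
clock 0.15 tcp [0.2811 0.6131 0.1985] plate mm [724.4 179.1 198.5] F [-0.1  0.7 -1.1] w 0.0852
z axis [-5.0e-04 -1.3e-03 -1.0e+00] jaw deg 65.37
tool shift mm [-541.9 -568.     9.3] rows 9.466426245949032
dr deg [-7.000e-02  3.000e-02  4.237e+01]
```

{"name": "drive_tool", "arguments": {
  "commands": [
    {"linear": [-0.042,-0.044,0],"dr": [0,0,0],"jaw": 0},
    {"linear": [-0.042,-0.044,0],"dr": [0,0,0],"jaw": 0},
    {"linear": [-0.042,-0.044,0],"dr": [0,0,0],"jaw": 0},
    {"linear": [-0.042,-0.044,0],"dr": [0,0,0],"jaw": 0},
    {"linear": [-0.042,-0.044,0],"dr": [0,0,0],"jaw": 0},
    {"linear": [-0.042,-0.044,0],"dr": [0,0,0],"jaw": 0},
    {"linear": [-0.042,-0.044,0],"dr": [0,0,0],"jaw": 0},
    {"linear": [-0.042,-0.044,0],"dr": [0,0,0],"jaw": 0}
  ]
}}

```text
clock: 1.15
tcp_pos: [0.4417, 0.1455, 0.1965]
orientation: [-0.656, -3.071, 0.001]
contact_force: [0.9, 0.1, -0.2]
grip_width: 0.0856
```

```bash
python3 -c "
from h import *
togo([0.537,-0.129,0.17],23)"
```

```text
clock 1.15 tcp [0.4417 0.1455 0.1965] plate mm [240.5  77.3 196.5] F [ 0.9  0.1 -0.2] w 0.0856
z axis [-1.5e-03 -2.0e-04 -1.0e+00] jaw deg 65.9
tool shift mm [-199.1 -211.6   26.4] rows 3.5265816638228977
dr deg [-0.07 -0.05 42.9 ]
```

{"name": "drive_tool", "arguments": {
  "commands": [
    {"linear": [-0.042,-0.044,0.005],"dr": [0,0,0],"jaw": 0},
    {"linear": [-0.042,-0.044,0.005],"dr": [0,0,0],"jaw": 0},
    {"linear": [-0.042,-0.044,0.005],"dr": [0,0,0],"jaw": 0},
    {"linear": [-0.042,-0.044,0.005],"dr": [0,0,0],"jaw": 0},
    {"linear": [0,0,0],"dr": [0,0,10.6],"jaw": 0},
    {"linear": [0,0,0],"dr": [0,0,10.6],"jaw": 0},
    {"linear": [0,0,0],"dr": [0,0,10.6],"jaw": 0},
    {"linear": [0,0,0],"dr": [0,0,10.6],"jaw": 0}
  ]
}}

```text
clock: 2.15
tcp_pos: [0.5238, -0.0977, 0.176]
orientation: [1.738, 2.616, -0.002]
contact_force: [-0.5, 0.1, 0.0]
grip_width: 0.0855
```

```bash
python3 -c "
from h import *
from bench import viewer,monitor
togo([0.537,-0.129,0.12],23)
c=viewer.calibration('wrist'); im=viewer.grab_frame('wrist')[:,:,::-1].copy()
cv2.imwrite('pics/w1.png',im)
np.savez('w1.npz',**c)
"
```

```text
clock 2.15 tcp [ 0.5238 -0.0977  0.176 ] plate mm [-10.9  25.7 176. ] F [-0.5  0.1  0. ] w 0.0855
z axis [-1.0e-04 -1.4e-03 -1.0e+00] jaw deg 22.79
tool shift mm [-33.9   0.   56. ] rows 0.9336731309756262
dr deg [-0.03  0.07 -0.21]
```

View pics/w1.png

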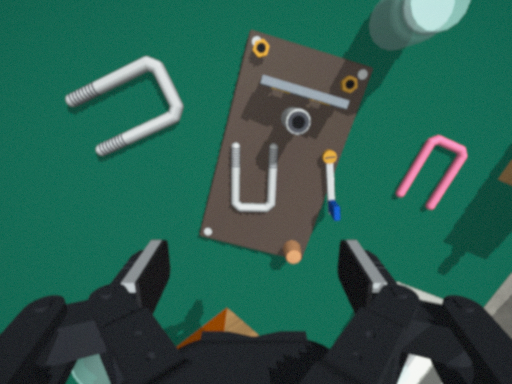

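The wrist view shows the U-bolt with its tips at about (236,145) and (273,147) and its back at row 207. The blue tab is at (335,211), the post at (297,121) and the stopper at (292,251).

```bash
python3 - <<'E'
from h import *
c=dict(np.load('w1.npz')); im=cv2.imread('pics/w1.png')
cv2.imwrite('pics/w1c.png',cv2.resize(im[20:270,190:380],None,fx=2.4,fy=2.4,interpolation=cv2.INTER_CUBIC))
hsv=cv2.cvtColor(im,cv2.COLOR_BGR2HSV); m=(hsv[:,:,2]>135)&(hsv[:,:,1]<60)
b=np.zeros_like(m); b[135:216,226:285]=True; m&=b
ys,xs=np.nonzero(m)
pts=np.array([toplate(ray(c,(x,y),0.015)) for x,y in zip(xs,ys)])[:,:2]
r=cv2.minAreaRect(pts.astype(np.float32)); print(r); print(cv2.boxPoints(r))
for n,uv,z in [("post",(297,121),.062),("pivot",(330,157),.02),("tab",(335,211),.042),("stopper",(292,246),.034)]:
    print(n,toplate(ray(c,uv,z)).round(1))
E
```

```text
((-28.511436462402344, 19.725414276123047), (85.47294616699219, 53.08905792236328), 14.350964546203613)
[[-76.4937     34.84894  ]
 [-63.334995  -16.583508 ]
 [ 19.470825    4.6018867]
 [  6.3121223  56.034336 ]]
post [51.2 -1.4 62. ]
pivot [ 20.8 -57.9  20. ]
tab [-34.1 -78.4  42. ]
stopper [-94.4 -47.1  34. ]
```

View pics/w1c.png

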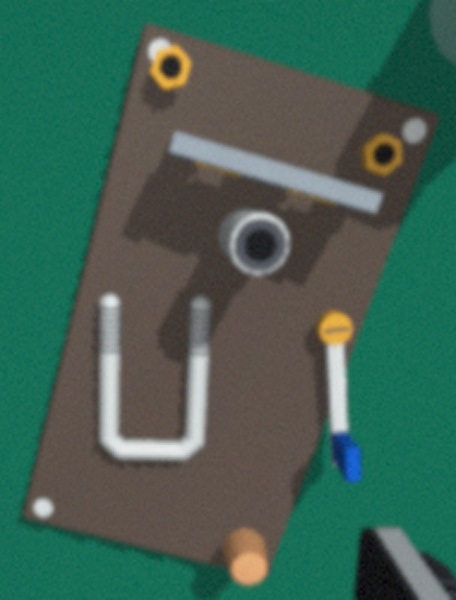

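```bash
python3 -c "
from h import *
togo(plate(-45.5,17,60),21.4)"
```

```text
clock 2.2 tcp [ 0.5238 -0.0977  0.1759] plate mm [-10.9  25.7 175.9] F [ 1.  0. -0.] w 0.0855
z axis [-2.0e-04 -1.4e-03 -1.0e+00] jaw deg 22.38
tool shift mm [-35.6  -0.6 115.9] rows 1.9321979232319222
dr deg [-0.04  0.07  0.98]
```

{"name": "drive_tool", "arguments": {
  "commands": [
    {"linear": [-0.018,0,0.05],"dr": [0,0,1],"jaw": 0.2},
    {"linear": [-0.018,0,0.05],"dr": [0,0,0],"jaw": 0.2},
    {"linear": [0,0,0.016],"dr": [0,0,0],"jaw": 0.2},
    {"linear": [0,0,0],"dr": [0,0,0],"jaw": 0.2}
  ]
}}

```text
clock: 2.7
tcp_pos: [0.5398, -0.1299, 0.0584]
orientation: [1.754, 2.603, 0.003]
contact_force: [0.2, 0.9, 1.0]
grip_width: 0.0683
```

```bash
python3 -c "
from h import *
from bench import viewer,monitor
togo(plate(-45.5,17,12),21.4)
c=viewer.calibration('wrist'); im=viewer.grab_frame('wrist')[:,:,::-1].copy()
cv2.imwrite('pics/w2.png',im)
np.savez('w2.npz',**c)
"
```

```text
clock 2.7 tcp [ 0.5398 -0.1299  0.0584] plate mm [-44.8  13.9  58.4] F [0.2 0.9 1. ] w 0.0683
z axis [ 3.e-03 -1.e-04 -1.e+00] jaw deg 22.04
tool shift mm [ 0.2 -3.3 46.3] rows 0.772351639697974
dr deg [0.16 0.07 0.64]
```

View pics/w2.png

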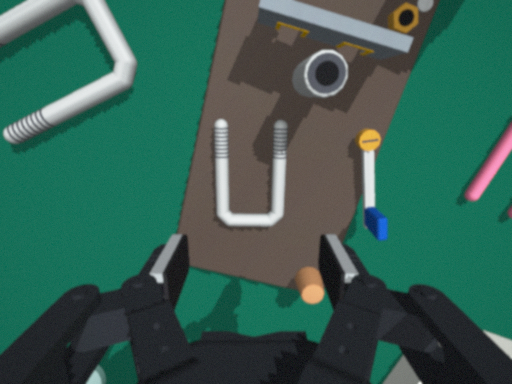

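```bash
python3 - <<'E'
from h import *
c=dict(np.load('w2.npz')); im=cv2.imread('pics/w2.png')
hsv=cv2.cvtColor(im,cv2.COLOR_BGR2HSV); m=(hsv[:,:,2]>135)&(hsv[:,:,1]<60)
b=np.zeros_like(m); b[110:232,205:295]=True; m&=b
ys,xs=np.nonzero(m)
pts=np.array([toplate(ray(c,(x,y),0.015)) for x,y in zip(xs,ys)])[:,:2]
print(cv2.minAreaRect(pts.astype(np.float32)))
for n,uv,z in [("post",(327,72),.062),("pivot",(370,139),.02),("tab",(376,218),.042),("stopper",(313,292),.034)]:
    print(n,toplate(ray(c,uv,z)).round(1))
E
```

```text
((-28.87439727783203, 19.991281509399414), (85.42423248291016, 54.08951187133789), 14.128541946411133)
post [51.8 -3.  62. ]
pivot [ 21.8 -57.7  20. ]
tab [-29.3 -73.7  42. ]
stopper [-106.3  -53.3   34. ]
```

{"name": "drive_tool", "arguments": {
  "commands": [
    {"linear": [0,-0.003,0.02],"dr": [0,0,0.6],"jaw": 0.2},
    {"linear": [0,0,0.02],"dr": [0,0,0],"jaw": 0.2},
    {"linear": [0,0,0.004],"dr": [0,0,0],"jaw": 0.2},
    {"linear": [0,0,0],"dr": [0,0,0],"jaw": 0.2}
  ]
}}

```text
clock: 3.25
tcp_pos: [0.5433, -0.1293, 0.0215]
orientation: [1.756, 2.589, 0.015]
contact_force: [-0.2, -0.2, 0.2]
grip_width: 0.0683
```

```bash
python3 -c "
from h import *
from bench import viewer,monitor
togo(plate(-45.5,17,10),21.4)
cv2.imwrite('pics/w3.png',viewer.grab_frame('wrist')[:,:,::-1])
"
```

```text
clock 3.25 tcp [ 0.5433 -0.1293  0.0215] plate mm [-44.7  10.3  21.5] F [-0.2 -0.2  0.2] w 0.0683
z axis [ 1.620e-02  9.000e-04 -9.999e-01] jaw deg 21.72
tool shift mm [ 0.9 -6.9 11.4] rows 0.18997665494737095
dr deg [0.88 0.29 0.32]
```

View pics/w3.png

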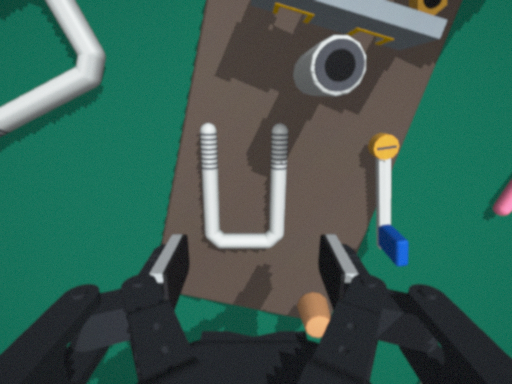

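```bash
python3 -c "
from h import *
from bench import monitor
o=monitor.get_obs(); print(o['joints'].round(3),o['qvel'].round(3),o['clock'],o['moment'],o['tau'].round(1))
togo(plate(-45.5,17,30),21.4)"
```

```text
[-0.219  0.555  0.445  2.009 -0.395  0.644  0.863] [ 0.002  0.001  0.002 -0.003 -0.002 -0.004  0.002] 3.3 [ 0.02607868  0.03347032 -0.02407187] [  0.1 -49.4   7.8 -17.6   0.   -0.    0. ]
clock 3.3 tcp [ 0.5434 -0.1293  0.0217] plate mm [-44.7  10.1  21.7] F [-0.8  0.7  0.5] w 0.0682
z axis [ 1.660e-02  9.000e-04 -9.999e-01] jaw deg 21.72
tool shift mm [ 0.9 -6.7 -8.5] rows 0.14092083195587443
dr deg [0.9  0.3  0.32]
```

{"name": "drive_tool", "arguments": {
  "commands": [
    {"linear": [0.001,-0.0065,0],"dr": [0.9,0.3,0.3],"jaw": 0.2}
  ]
}}

```text
clock: 3.42
tcp_pos: [0.5375, -0.1307, 0.0226]
orientation: [1.769, 2.595, 0.001]
contact_force: [0.4, -0.4, 0.4]
grip_width: 0.0685
```

```bash
python3 -c "
from h import *
togo(plate(-45.5,17,10),21.4)"
```

```text
clock 3.42 tcp [ 0.5375 -0.1307  0.0226] plate mm [-45.3  16.2  22.6] F [ 0.4 -0.4  0.4] w 0.0685
z axis [ 1.e-03  1.e-04 -1.e+00] jaw deg 21.43
tool shift mm [ 0.  -0.9 12.6] rows 0.2093599423149221
dr deg [0.05 0.02 0.03]
```

{"name": "drive_tool", "arguments": {
  "commands": [
    {"linear": [0,0,0],"dr": [0,0,0],"jaw": 0.2}
  ]
}}

```text
clock: 3.55
tcp_pos: [0.5376, -0.1309, 0.0231]
orientation: [1.769, 2.595, 0.001]
contact_force: [0.2, 0.7, 0.9]
grip_width: 0.068
```

```bash
python3 -c "
from h import *
togo(plate(-45.5,17,10),21.4)"
```

```text
clock 3.55 tcp [ 0.5376 -0.1309  0.0231] plate mm [-45.5  16.1  23.1] F [0.2 0.7 0.9] w 0.068
z axis [ 1.3e-03 -1.0e-04 -1.0e+00] jaw deg 21.41
tool shift mm [ 0.3 -0.8 13.1] rows 0.21885593876997705
dr deg [0.07 0.03 0.01]
```

{"name": "drive_tool", "arguments": {
  "commands": [
    {"linear": [0,-0.001,0.006],"dr": [0,0,0],"jaw": 0.2},
    {"linear": [0,0,0.005],"dr": [0,0,0],"jaw": 0.2},
    {"linear": [0,0,0],"dr": [0,0,0],"jaw": 0.2}
  ]
}}

```text
clock: 3.92
tcp_pos: [0.5366, -0.1313, 0.0115]
orientation: [1.769, 2.595, 0.001]
contact_force: [0.2, 0.1, 0.4]
grip_width: 0.0682
```

```bash
python3 -c "
from h import *
from bench import viewer
togo(plate(-45.5,17,8),21.4)
cv2.imwrite('pics/w4.png',viewer.grab_frame('wrist')[:,:,::-1])
"
```

```text
clock 3.92 tcp [ 0.5366 -0.1313  0.0115] plate mm [-45.8  17.2  11.5] F [0.2 0.1 0.4] w 0.0682
z axis [ 1.3e-03 -1.0e-04 -1.0e+00] jaw deg 21.42
tool shift mm [0.2 0.3 3.5] rows 0.0575342515848532
dr deg [0.07 0.03 0.02]
```

View pics/w4.png

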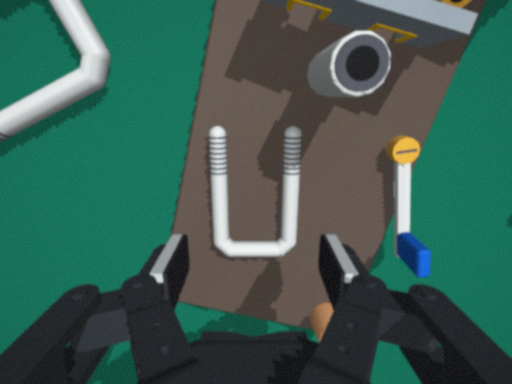

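```bash
python3 -c "
from h import *
from bench import viewer,monitor
c=viewer.calibration('wrist');o=monitor.get_obs(); R=Ro.from_rotvec(o['orientation']).as_matrix()
for q in [(11,-34,0),(-11,-34,0),(11,34,0),(-11,34,0),(11,-34,-7),(-11,-34,-7),(11,-34,-22),(0,0,0)]: print(q,proj(c,o['tcp_pos']+R@(np.array(q)/1000)).round(0))
print('camera axes in tool',(R.T@c['R'].T).round(2), R.T@(-c['R'].T@c['t']-o['tcp_pos']))
"
```

```text
(11, -34, 0) [200. 202.]
(-11, -34, 0) [202. 233.]
(11, 34, 0) [305. 202.]
(-11, 34, 0) [304. 233.]
(11, -34, -7) [198. 206.]
(-11, -34, -7) [200. 238.]
(11, -34, -22) [193. 216.]
(0, 0, 0) [253. 218.]
camera axes in tool [[-0.   -0.95 -0.3 ]
 [ 1.   -0.   -0.  ]
 [ 0.   -0.3   0.95]] [ 0.07699074  0.00071566 -0.17598368]
```

```bash
python3 -c "
import cv2
im=cv2.imread('pics/w4.png')[180:384,100:420]
cv2.imwrite('pics/w4c.png',cv2.resize(im,None,fx=2.4,fy=2.4,interpolation=cv2.INTER_CUBIC))
from bench import viewer
cv2.imwrite('pics/s4.png',cv2.resize(viewer.grab_frame('scene')[150:260,150:310,::-1],None,fx=5,fy=5,interpolation=cv2.INTER_CUBIC))
"
```

```text
(no output)
```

View pics/w4c.png

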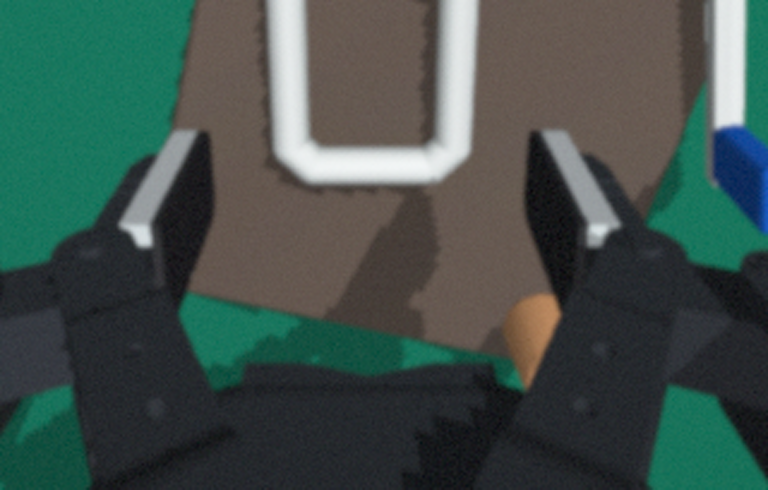

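View pics/s4.png

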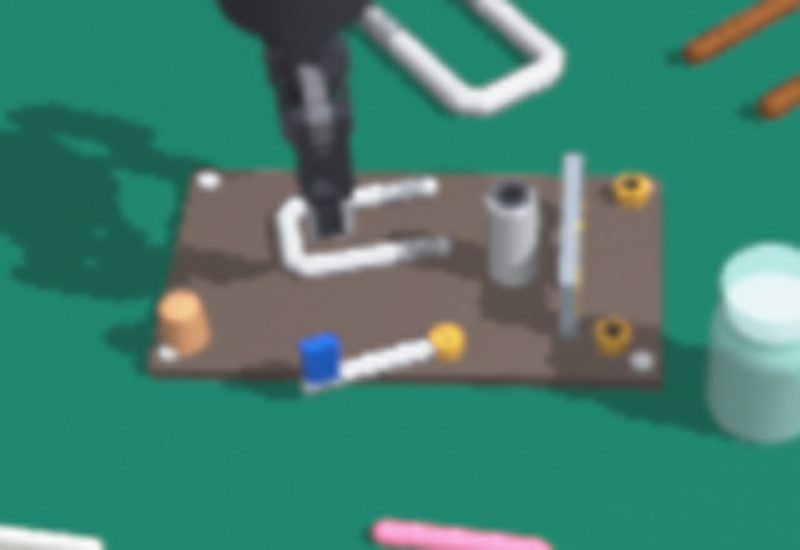

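```bash
python3 -c "
from h import *
from bench import viewer,monitor
o=monitor.get_obs(); R=Ro.from_rotvec(o['orientation']).as_matrix(); print(o['tcp_pos'])
for n in ('scene','wrist','top'):
  c=viewer.calibration(n)
  for q in [(0,34,0),(0,-34,0),(0,34,-20),(0,34,-40),(0,34,-60)]:
    p=proj(c,o['tcp_pos']+R@(np.array(q)/1000)); print(n,q,p.round(0), ((p-[150,150])*5).round(0) if n=='scene' else '')
cv2.imwrite('pics/t4.png',cv2.resize(viewer.grab_frame('top')[140:235,225:360,::-1],None,fx=5.9,fy=5.9,interpolation=cv2.INTER_CUBIC))
"
```

```text
[ 0.5368452  -0.1313481   0.01182104]
scene (0, 34, 0) [217. 206.] [333. 282.]
scene (0, -34, 0) [213. 188.] [316. 190.]
scene (0, 34, -20) [216. 201.] [330. 255.]
scene (0, 34, -40) [215. 195.] [326. 226.]
scene (0, 34, -60) [215. 189.] [323. 197.]
wrist (0, 34, 0) [304. 218.] 
wrist (0, -34, 0) [201. 218.] 
wrist (0, 34, -20) [310. 231.] 
wrist (0, 34, -40) [317. 248.] 
wrist (0, 34, -60) [326. 270.] 
top (0, 34, 0) [307. 183.] 
top (0, -34, 0) [318. 208.] 
top (0, 34, -20) [308. 182.] 
top (0, 34, -40) [309. 180.] 
top (0, 34, -60) [310. 178.]
```

View pics/t4.png

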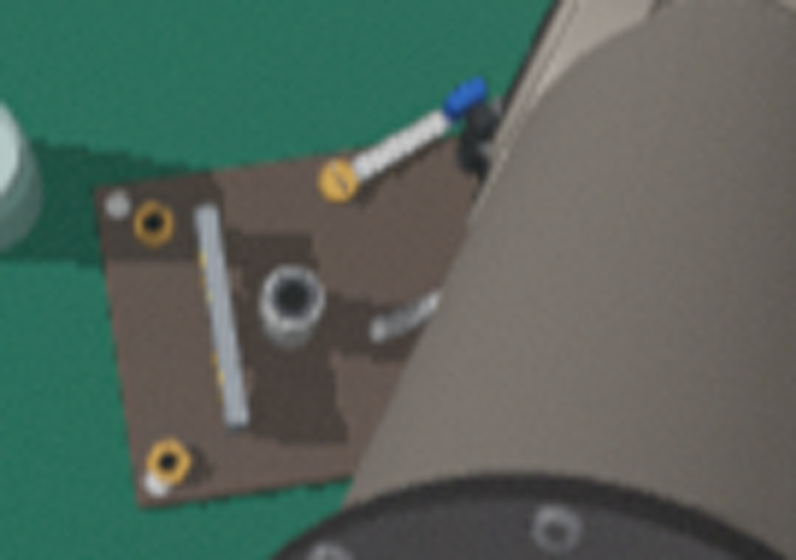

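Both the scene and wrist views put the fingertips about 40 mm above the reported TCP, and there is no contact force. I'll go down in small steps and watch the force.

{"name": "drive_tool", "arguments": {
  "commands": [
    {"linear": [0,0,0.002],"dr": [0,0,0],"jaw": 0.2},
    {"linear": [0,0,0.002],"dr": [0,0,0],"jaw": 0.2}
  ]
}}

```text
clock: 4.32
tcp_pos: [0.5373, -0.1314, 0.008]
orientation: [1.769, 2.594, 0.002]
contact_force: [-0.2, 0.5, -0.2]
grip_width: 0.0685
```

{"name": "drive_tool", "arguments": {
  "commands": [
    {"linear": [0,0,0.003],"dr": [0,0,0],"jaw": 0.2},
    {"linear": [0,0,0.003],"dr": [0,0,0],"jaw": 0.2}
  ]
}}

```text
clock: 4.58
tcp_pos: [0.5374, -0.1314, 0.0016]
orientation: [1.768, 2.593, 0.002]
contact_force: [0.1, 0.2, -0.4]
grip_width: 0.0681
```

```bash
python3 -c "
from h import *
from bench import viewer
togo(plate(-45.5,17,0),21.4)
cv2.imwrite('pics/w5.png',viewer.grab_frame('wrist')[:,:,::-1])
cv2.imwrite('pics/s5.png',cv2.resize(viewer.grab_frame('scene')[150:260,150:310,::-1],None,fx=5,fy=5,interpolation=cv2.INTER_CUBIC))
"
```

```text
clock 4.58 tcp [ 0.5374 -0.1314  0.0016] plate mm [-46.   16.4   1.6] F [ 0.1  0.2 -0.4] w 0.0681
z axis [ 2.9e-03 -3.0e-04 -1.0e+00] jaw deg 21.42
tool shift mm [ 0.7 -0.4  1.6] rows 0.02742828212864669
dr deg [0.15 0.08 0.02]
```

View pics/s5.png

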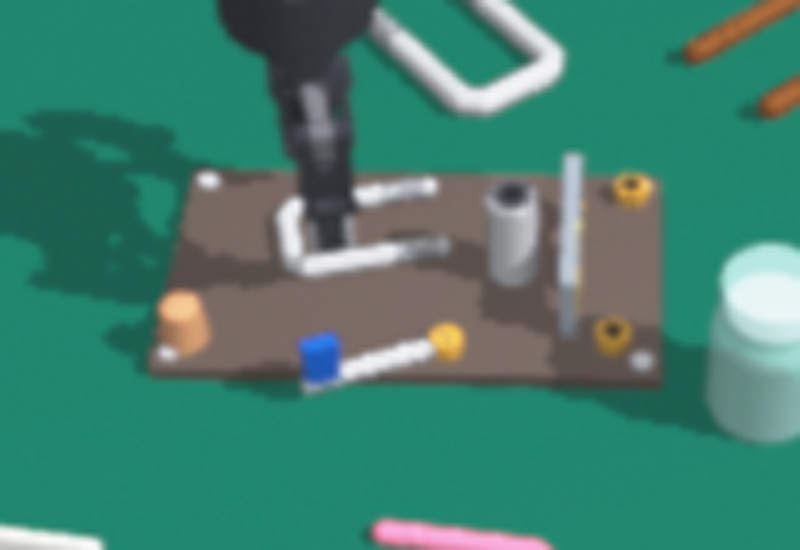

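View pics/w5.png

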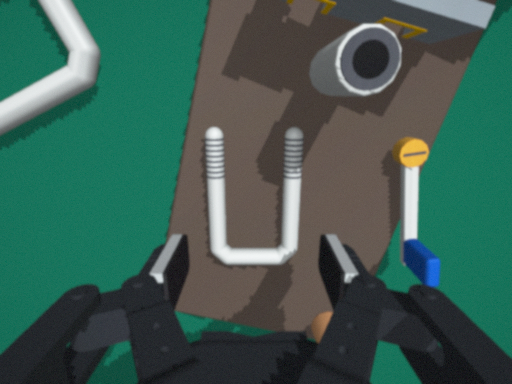

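{"name": "drive_tool", "arguments": {
  "commands": [
    {"linear": [0,0,0.003],"dr": [0,0,0],"jaw": 0.2},
    {"linear": [0,0,0.003],"dr": [0,0,0],"jaw": 0.2},
    {"linear": [0,0,0.003],"dr": [0,0,0],"jaw": 0.2}
  ]
}}

```text
clock: 5.05
tcp_pos: [0.5373, -0.1314, -0.0079]
orientation: [1.769, 2.594, 0.002]
contact_force: [-0.4, 0.2, -1.0]
grip_width: 0.068
```

{"name": "drive_tool", "arguments": {
  "commands": [
    {"linear": [0,0,0.003],"dr": [0,0,0],"jaw": 0.2},
    {"linear": [0,0,0.002],"dr": [0,0,0],"jaw": 0.2}
  ]
}}

```text
clock: 5.3
tcp_pos: [0.5372, -0.1314, -0.0134]
orientation: [1.769, 2.594, 0.002]
contact_force: [0.2, 0.5, -0.2]
grip_width: 0.0684
```

```bash
python3 -c "
from h import *
from bench import viewer
togo(plate(-45.5,17,-20),21.4)
cv2.imwrite('pics/w6.png',viewer.grab_frame('wrist')[:,:,::-1])
cv2.imwrite('pics/s6.png',cv2.resize(viewer.grab_frame('scene')[150:260,150:310,::-1],None,fx=5,fy=5,interpolation=cv2.INTER_CUBIC))
"
```

```text
clock 5.3 tcp [ 0.5372 -0.1314 -0.0134] plate mm [-46.   16.6 -13.4] F [ 0.2  0.5 -0.2] w 0.0684
z axis [ 2.4e-03 -3.0e-04 -1.0e+00] jaw deg 21.42
tool shift mm [ 0.6 -0.3  6.6] rows 0.10928582208212215
dr deg [0.12 0.06 0.02]
```

View pics/s6.png

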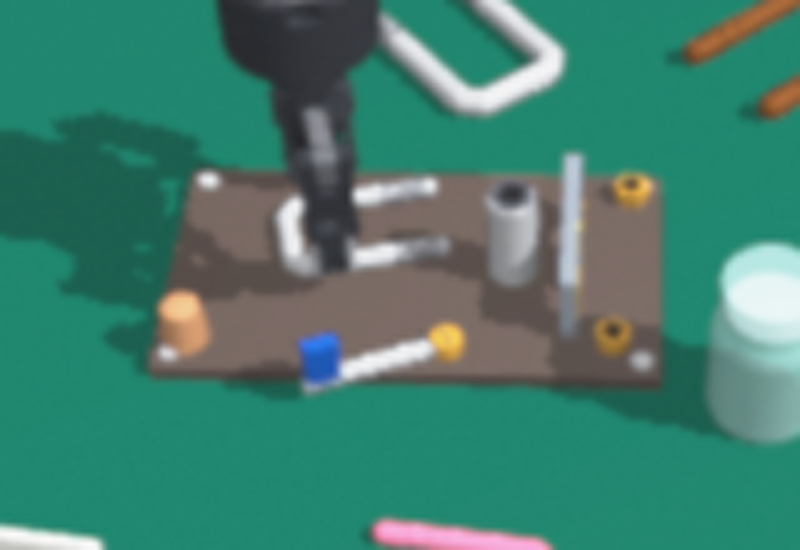

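View pics/w6.png

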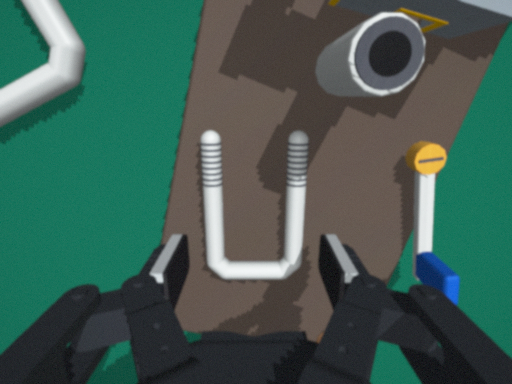

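{"name": "drive_tool", "arguments": {
  "commands": [
    {"linear": [0,0,0.0025],"dr": [0,0,0],"jaw": 0.2},
    {"linear": [0,0,0.0025],"dr": [0,0,0],"jaw": 0.2},
    {"linear": [0,0,0.0015],"dr": [0,0,0],"jaw": 0.2}
  ]
}}

```text
clock: 5.78
tcp_pos: [0.5374, -0.1314, -0.0202]
orientation: [1.769, 2.594, 0.002]
contact_force: [-0.6, 0.6, -0.2]
grip_width: 0.0684
```

{"name": "drive_tool", "arguments": {
  "commands": [
    {"linear": [0,0,0.0015],"dr": [0,0,0],"jaw": 0.2}
  ]
}}

```text
clock: 5.9
tcp_pos: [0.5373, -0.1314, -0.0218]
orientation: [1.769, 2.594, 0.002]
contact_force: [-0.5, -0.5, 0.0]
grip_width: 0.0681
```

{"name": "drive_tool", "arguments": {
  "commands": [
    {"linear": [0,0,0.0015],"dr": [0,0,0],"jaw": 0.2}
  ]
}}

```text
clock: 6.02
tcp_pos: [0.5374, -0.1314, -0.0234]
orientation: [1.769, 2.594, 0.002]
contact_force: [0.6, 0.1, 0.3]
grip_width: 0.0681
```

```bash
python3 -c "
from h import *
from bench import viewer
togo(plate(-45.5,17,-20),21.4)
cv2.imwrite('pics/w7.png',viewer.grab_frame('wrist')[:,:,::-1])
cv2.imwrite('pics/s7.png',cv2.resize(viewer.grab_frame('scene')[150:260,150:310,::-1],None,fx=5,fy=5,interpolation=cv2.INTER_CUBIC))
"
```

```text
clock 6.03 tcp [ 0.5374 -0.1314 -0.0234] plate mm [-46.   16.4 -23.4] F [0.6 0.1 0.3] w 0.0681
z axis [ 2.7e-03 -3.0e-04 -1.0e+00] jaw deg 21.42
tool shift mm [ 0.7 -0.4 -3.4] rows 0.05649334632807026
dr deg [0.14 0.07 0.02]
```

View pics/s7.png

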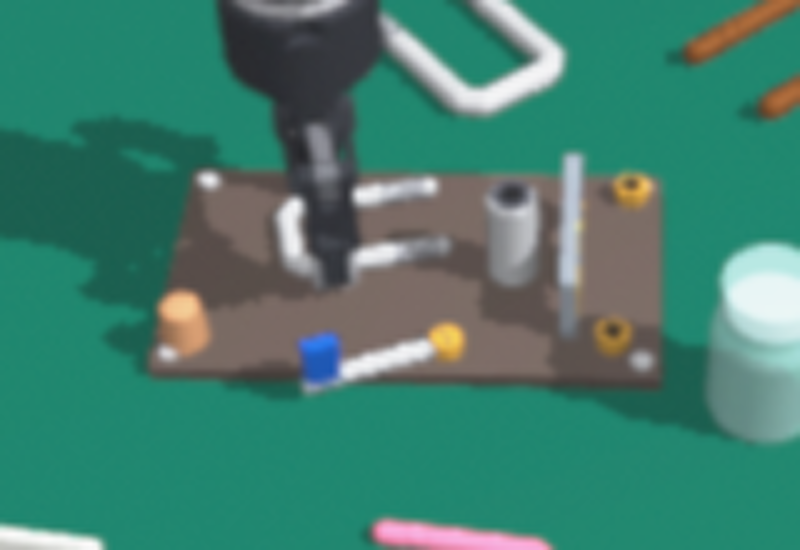

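View pics/w7.png

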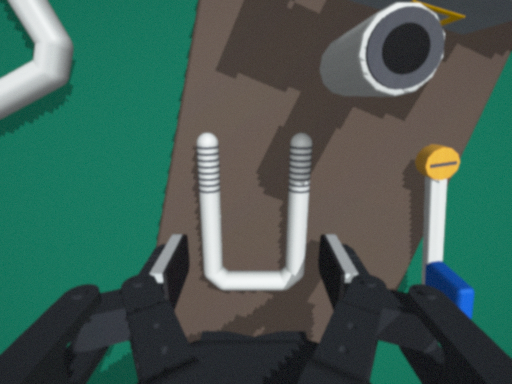

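{"name": "drive_tool", "arguments": {
  "commands": [
    {"linear": [0,0,0.0015],"dr": [0,0,0],"jaw": 0.2}
  ]
}}

```text
clock: 6.25
tcp_pos: [0.5374, -0.1314, -0.0249]
orientation: [1.769, 2.594, 0.002]
contact_force: [-0.2, -0.1, -0.2]
grip_width: 0.0683
```

{"name": "drive_tool", "arguments": {
  "commands": [
    {"linear": [0,0,0.0015],"dr": [0,0,0],"jaw": 0.2}
  ]
}}

```text
clock: 6.38
tcp_pos: [0.5374, -0.1315, -0.0265]
orientation: [1.769, 2.593, 0.002]
contact_force: [-0.5, -0.2, 0.8]
grip_width: 0.0684
```

{"name": "drive_tool", "arguments": {
  "commands": [
    {"linear": [0,0,0.0015],"dr": [0,0,0],"jaw": 0.2}
  ]
}}

```text
clock: 6.5
tcp_pos: [0.5374, -0.1314, -0.0281]
orientation: [1.769, 2.594, 0.002]
contact_force: [0.1, -0.4, 0.5]
grip_width: 0.0684
```

```bash
python3 -c "
from h import *
from bench import viewer
togo(plate(-45.5,17,-20),21.4)
cv2.imwrite('pics/w8.png',viewer.grab_frame('wrist')[:,:,::-1])
cv2.imwrite('pics/s8.png',cv2.resize(viewer.grab_frame('scene')[170:230,180:260,::-1],None,fx=9,fy=9,interpolation=cv2.INTER_CUBIC))
"
```

```text
clock 6.5 tcp [ 0.5374 -0.1314 -0.0281] plate mm [-46.1  16.4 -28.1] F [ 0.1 -0.4  0.5] w 0.0684
z axis [ 2.7e-03 -3.0e-04 -1.0e+00] jaw deg 21.42
tool shift mm [ 0.7 -0.4 -8.1] rows 0.13492368617038292
dr deg [0.14 0.07 0.02]
```

View pics/s8.png

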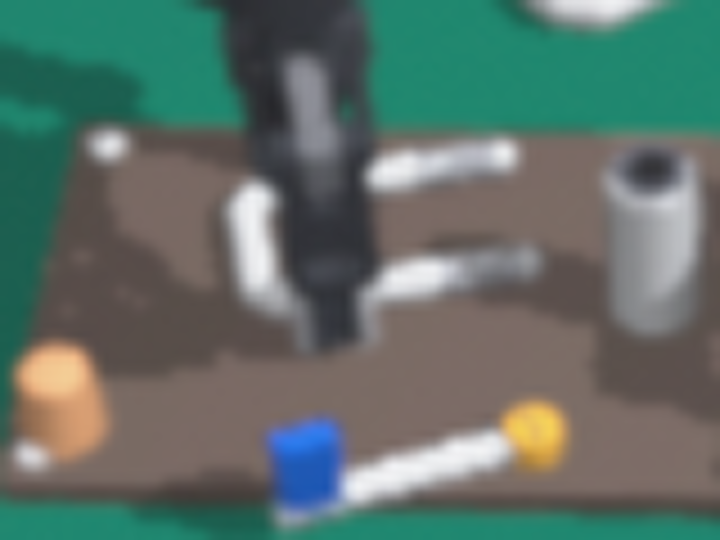

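View pics/w8.png

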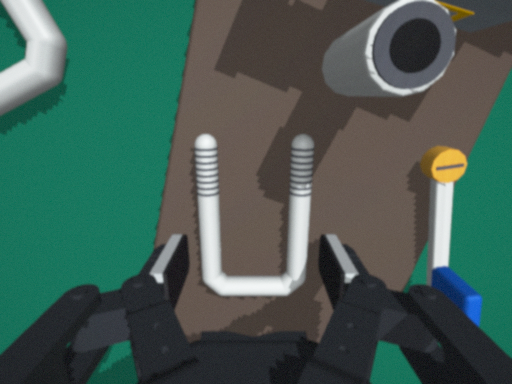

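{"name": "drive_tool", "arguments": {
  "commands": [
    {"linear": [0,0,0.0015],"dr": [0,0,0],"jaw": 0.2}
  ]
}}

```text
clock: 6.72
tcp_pos: [0.5374, -0.1315, -0.0293]
orientation: [1.769, 2.594, 0.002]
contact_force: [-4.1, 1.9, 22.7]
grip_width: 0.0682
```

{"name": "drive_tool", "arguments": {
  "commands": [
    {"linear": [0,0,0.0015],"dr": [0,0,0],"jaw": 0.2}
  ]
}}

```text
clock: 6.85
tcp_pos: [0.5375, -0.1314, -0.0294]
orientation: [1.77, 2.594, 0.004]
contact_force: [-7.8, 3.1, 30.9]
grip_width: 0.0684
```

{"name": "drive_tool", "arguments": {
  "commands": [
    {"linear": [0,0,0.0015],"dr": [0,0,0],"jaw": 0.2}
  ]
}}

```text
clock: 6.98
tcp_pos: [0.5374, -0.1314, -0.0293]
orientation: [1.771, 2.594, 0.005]
contact_force: [-6.2, 2.8, 21.6]
grip_width: 0.0685
```

The fingers touch the plate at TCP z = -0.0293 (opening 68 mm), so the tips really are about 39 mm behind the reported TCP. I'll raise 4 mm and close.

{"name": "drive_tool", "arguments": {
  "commands": [
    {"linear": [0,0,-0.004],"dr": [0,0,0],"jaw": 0.2},
    {"linear": [0,0,0],"dr": [0,0,0],"jaw": 0.3},
    {"linear": [0,0,0],"dr": [0,0,0],"jaw": 0.35}
  ],
  "force": 25
}}

```text
clock: 7.35
tcp_pos: [0.5377, -0.1314, -0.0248]
orientation: [1.77, 2.594, 0.006]
contact_force: [-0.7, -1.2, -0.3]
grip_width: 0.0556
```

```bash
python3 -c "
from h import *
from bench import viewer
togo(plate(-45.5,17,-25),21.4)
cv2.imwrite('pics/w9.png',viewer.grab_frame('wrist')[:,:,::-1])
"
```

```text
clock 7.35 tcp [ 0.5377 -0.1314 -0.0248] plate mm [-46.1  16.  -24.8] F [-0.7 -1.2 -0.3] w 0.0556
z axis [ 0.0032  0.0026 -1.    ] jaw deg 21.37
tool shift mm [ 0.8 -0.8  0.2] rows 0.013427358727072628
dr deg [ 0.23 -0.07 -0.03]
```

View pics/w9.png

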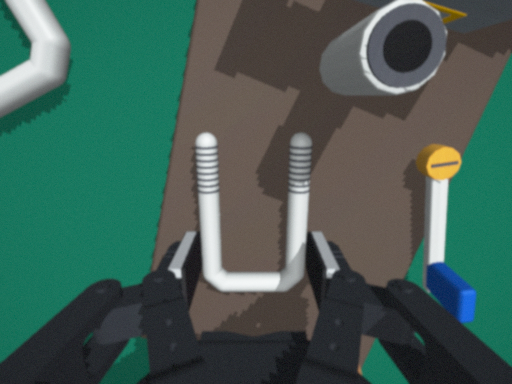

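{"name": "drive_tool", "arguments": {
  "commands": [
    {"linear": [0,0,0],"dr": [0,0,0],"jaw": 0.5},
    {"linear": [0,0,0],"dr": [0,0,0],"jaw": 0.5}
  ],
  "force": 25
}}

```text
clock: 7.65
tcp_pos: [0.5377, -0.1315, -0.0246]
orientation: [1.771, 2.594, 0.006]
contact_force: [-1.3, 0.2, 2.6]
grip_width: 0.0525
```

```bash
python3 -c "
from h import *
from bench import viewer
togo(plate(-16,0,-25),7.07)
c=viewer.calibration('wrist');np.savez('w10.npz',**c)
cv2.imwrite('pics/w10.png',viewer.grab_frame('wrist')[:,:,::-1])
"
```

```text
clock 7.65 tcp [ 0.5377 -0.1315 -0.0246] plate mm [-46.1  16.1 -24.6] F [-1.3  0.2  2.6] w 0.0525
z axis [ 0.0029  0.0029 -1.    ] jaw deg 21.36
tool shift mm [25.2 23.1  0.5] rows 0.4201435865898907
dr deg [ 0.2  -0.12 14.29]
```

View pics/w10.png

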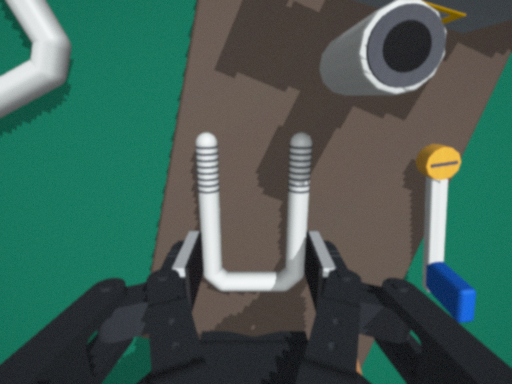

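```bash
python3 -c "
from h import *
togo(plate(-46,0,-25),7.07)
"
```

```text
clock 7.7 tcp [ 0.5377 -0.1315 -0.0246] plate mm [-46.1  16.1 -24.6] F [-1.  -0.2  5.1] w 0.0529
z axis [ 0.0029  0.0029 -1.    ] jaw deg 21.37
tool shift mm [-3.9 15.7  0.4] rows 0.2609958555467929
dr deg [ 0.2  -0.12 14.3 ]
```

{"name": "drive_tool", "arguments": {
  "commands": [
    {"linear": [0,0,-0.001],"dr": [0,0,0],"jaw": 0.5},
    {"linear": [-0.002,0.008,0],"dr": [0,0,5],"jaw": 0.5},
    {"linear": [-0.001,0.008,0],"dr": [0,0,5],"jaw": 0.5},
    {"linear": [0,0,0],"dr": [0,0,4],"jaw": 0.5}
  ],
  "force": 35
}}

```text
clock: 8.2
tcp_pos: [0.5526, -0.1288, -0.0245]
orientation: [-2.081, -2.35, -0.004]
contact_force: [1.0, -0.0, 3.4]
grip_width: 0.052
```

```bash
python3 -c "
from h import *
from bench import viewer
togo(plate(-46,0,-25),7.07)
c=viewer.calibration('wrist');np.savez('w11.npz',**c)
cv2.imwrite('pics/w11.png',viewer.grab_frame('wrist')[:,:,::-1])
"
```

```text
clock 8.2 tcp [ 0.5526 -0.1288 -0.0245] plate mm [-45.3   1.  -24.5] F [ 1.  -0.   3.4] w 0.052
z axis [-1.0e-04  3.6e-03 -1.0e+00] jaw deg 6.94
tool shift mm [-0.7  1.   0.5] rows 0.016233634462815325
dr deg [ 0.02 -0.21 -0.13]
```

View pics/w11.png

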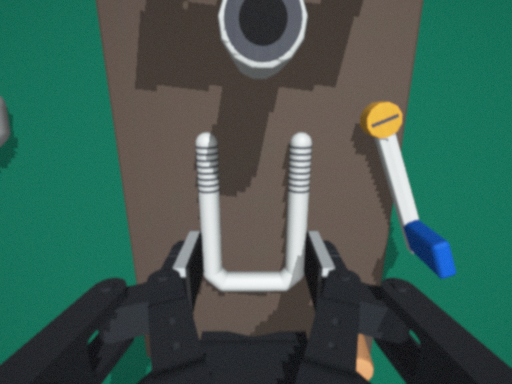

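```bash
python3 - <<'E'
from h import *
c=dict(np.load('w11.npz'))
for n,uv,z in [("post top",(263,19),.062),("post base edge",(256,77),.010),("pivot",(383,118),.02),("tab",(430,238),.042),("tipL",(206,140),.015),("tipR",(301,140),.015),("backL",(222,281),.015),("backR",(285,281),.015),("edgeL",(100,30),.01),("edgeL2",(135,240),.01),("edgeR",(421,30),.01)]:
    print(n,toplate(ray(c,uv,z)).round(1))
E
```

```text
post top [51.3 -2.6 62. ]
post base edge [39.5 -1.1 10. ]
pivot [ 21.7 -57.1  20. ]
tab [-25.8 -73.6  42. ]
tipL [11.6 22.5 15. ]
tipR [ 11.4 -22.1  15. ]
backL [-65.6  17.7  15. ]
backR [-65.8 -16.8  15. ]
edgeL [59.  67.1 10. ]
edgeL2 [-43.1  64.6  10. ]
edgeR [ 58.4 -73.2  10. ]
```

{"name": "drive_tool", "arguments": {
  "commands": [
    {"linear": [0.007,0.0025,0],"dr": [0,0,0],"jaw": 0.5},
    {"linear": [0.007,0,0],"dr": [0,0,0],"jaw": 0.5},
    {"linear": [0.003,0,0],"dr": [0,0,0],"jaw": 0.5},
    {"linear": [0,0,0],"dr": [0,0,0],"jaw": 0.5}
  ]
}}

```text
clock: 8.75
tcp_pos: [0.5531, -0.1114, -0.0244]
orientation: [-2.082, -2.351, -0.003]
contact_force: [0.1, -0.6, 1.5]
grip_width: 0.0525
```

```bash
python3 -c "
from h import *
from bench import viewer
togo(plate(-30,-2,-24.5),7.07)
c=viewer.calibration('wrist');np.savez('w12.npz',**c)
im=viewer.grab_frame('wrist')[:,:,::-1]
cv2.imwrite('pics/w12.png',im)
cv2.imwrite('pics/w12c.png',cv2.resize(im[0:200,130:390],None,fx=3,fy=3,interpolation=cv2.INTER_CUBIC))
t=viewer.grab_frame('top')[140:235,225:360,::-1]
cv2.imwrite('pics/t12.png',cv2.resize(t,None,fx=5.9,fy=5.9,interpolation=cv2.INTER_CUBIC))
"
```

```text
clock 8.75 tcp [ 0.5531 -0.1114 -0.0244] plate mm [-28.2  -1.7 -24.4] F [ 0.1 -0.6  1.5] w 0.0525
z axis [ 7.e-04  2.e-03 -1.e+00] jaw deg 6.94
tool shift mm [-1.8  0.3  0.1] rows 0.030785742964270092
dr deg [ 0.05 -0.11 -0.13]
```

View pics/w12c.png

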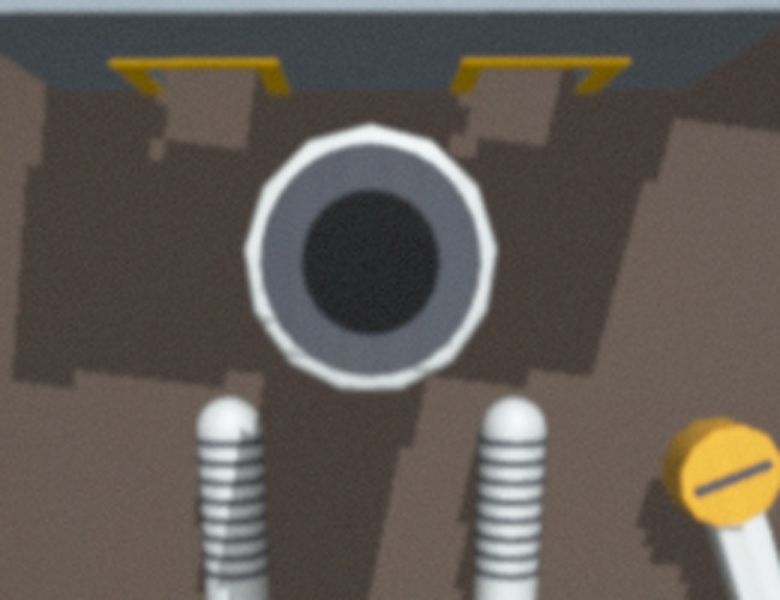

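View pics/t12.png

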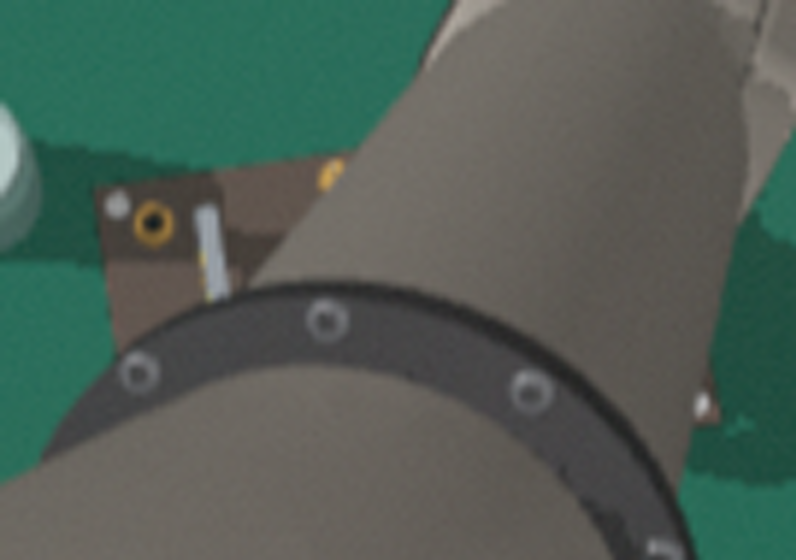

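{"name": "drive_tool", "arguments": {
  "commands": [
    {"linear": [0.01,0,0],"dr": [0,0,0],"jaw": 0.5},
    {"linear": [0.01,0,0],"dr": [0,0,0],"jaw": 0.5},
    {"linear": [0.01,0,0],"dr": [0,0,0],"jaw": 0.5},
    {"linear": [0.009,0,0],"dr": [0,0,0],"jaw": 0.5},
    {"linear": [0,0,0],"dr": [0,0,0],"jaw": 0.5}
  ]
}}

```text
clock: 9.48
tcp_pos: [0.5478, -0.0693, -0.0244]
orientation: [-2.081, -2.351, -0.003]
contact_force: [-0.5, 1.1, 1.4]
grip_width: 0.0523
```

```bash
python3 -c "
from h import *
from bench import viewer
togo(plate(10,-1.8,-24.5),7.07)
im=viewer.grab_frame('wrist')[:,:,::-1]
cv2.imwrite('pics/w13.png',im)
"
```

```text
clock 9.47 tcp [ 0.5478 -0.0693 -0.0244] plate mm [ 14.3  -1.5 -24.4] F [-0.5  1.1  1.4] w 0.0523
z axis [ 0.      0.0029 -1.    ] jaw deg 6.97
tool shift mm [-4.3  0.3  0.1] rows 0.07126414664007155
dr deg [ 0.02 -0.16 -0.1 ]
```

View pics/w13.png

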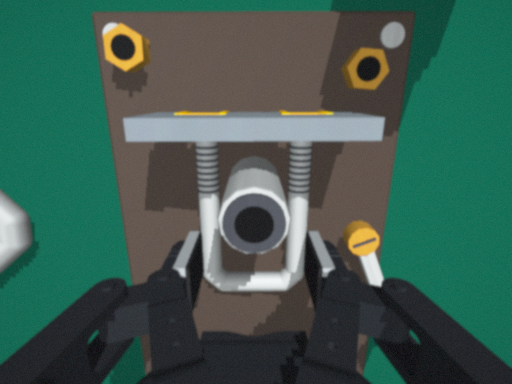

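{"name": "drive_tool", "arguments": {
  "commands": [
    {"linear": [0.006,0,0],"dr": [0,0,0],"jaw": 0.5},
    {"linear": [0.006,0,0],"dr": [0,0,0],"jaw": 0.5},
    {"linear": [0.006,0,0],"dr": [0,0,0],"jaw": 0.5}
  ]
}}

```text
clock: 9.9
tcp_pos: [0.5455, -0.0522, -0.0244]
orientation: [-2.084, -2.349, -0.002]
contact_force: [0.4, -1.1, 0.2]
grip_width: 0.0527
```

```bash
python3 -c "
from h import *
from bench import viewer
togo(plate(56,-1.8,-24.5),7.07)
im=viewer.grab_frame('wrist')[:,:,::-1]
cv2.imwrite('pics/w14.png',im)
"
```

```text
clock 9.9 tcp [ 0.5455 -0.0522 -0.0244] plate mm [ 31.6  -1.4 -24.4] F [ 0.4 -1.1  0.2] w 0.0527
z axis [ 3.0e-04  1.9e-03 -1.0e+00] jaw deg 6.84
tool shift mm [24.4  0.3  0.1] rows 0.406381092468294
dr deg [ 0.03 -0.1  -0.23]
```

View pics/w14.png

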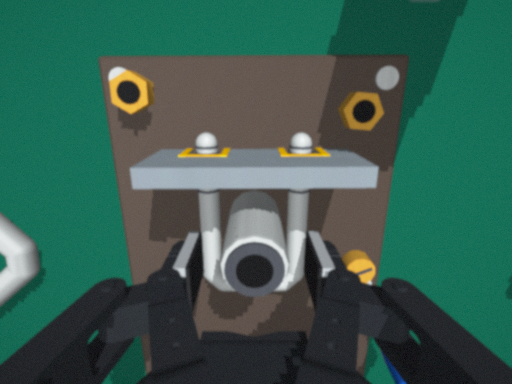

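Both tips are through the yellow-edged holes, at (206,142) and (301,142). Continuing.

{"name": "drive_tool", "arguments": {
  "commands": [
    {"linear": [0.006,0,0],"dr": [0,0,0],"jaw": 0.5},
    {"linear": [0.006,0,0],"dr": [0,0,0],"jaw": 0.5},
    {"linear": [0.005,0,0],"dr": [0,0,0],"jaw": 0.5}
  ]
}}

```text
clock: 10.32
tcp_pos: [0.5432, -0.0335, -0.0244]
orientation: [-2.083, -2.35, -0.003]
contact_force: [0.5, -1.3, -0.0]
grip_width: 0.0522
```

{"name": "drive_tool", "arguments": {
  "commands": [
    {"linear": [0.003,0,0],"dr": [0,0,0],"jaw": 0.5},
    {"linear": [0.002,0,0],"dr": [0,0,0],"jaw": 0.5}
  ]
}}

```text
clock: 10.58
tcp_pos: [0.543, -0.0309, -0.0244]
orientation: [2.084, 2.348, -0.0]
contact_force: [2.3, -8.8, -3.8]
grip_width: 0.0524
```

{"name": "drive_tool", "arguments": {
  "commands": [
    {"linear": [0.002,0,0],"dr": [0,0,0],"jaw": 0.5}
  ]
}}

```text
clock: 10.7
tcp_pos: [0.5431, -0.031, -0.0244]
orientation: [2.084, 2.344, -0.002]
contact_force: [1.4, -6.2, -1.9]
grip_width: 0.0524
```

{"name": "drive_tool", "arguments": {
  "commands": [
    {"linear": [0.002,0,0],"dr": [0,0,0],"jaw": 0.5}
  ]
}}

```text
clock: 10.82
tcp_pos: [0.5431, -0.0311, -0.0244]
orientation: [2.084, 2.341, -0.004]
contact_force: [1.8, -7.3, -1.5]
grip_width: 0.052
```

```bash
python3 -c "
from h import *
from bench import viewer
togo(plate(56,-1.8,-24.5),7.07)
im=viewer.grab_frame('wrist')[:,:,::-1]
cv2.imwrite('pics/w15.png',im)
cv2.imwrite('pics/s15.png',cv2.resize(viewer.grab_frame('scene')[160:240,170:300,::-1],None,fx=6,fy=6,interpolation=cv2.INTER_CUBIC))
"
```

```text
clock 10.82 tcp [ 0.5431 -0.0311 -0.0244] plate mm [ 52.8  -1.6 -24.4] F [ 1.8 -7.3 -1.5] w 0.052
z axis [ 0.0041 -0.0071 -1.    ] jaw deg 6.65
tool shift mm [3.2 0.1 0.1] rows 0.05378934391599108
dr deg [ 0.18  0.43 -0.42]
```

View pics/w15.png

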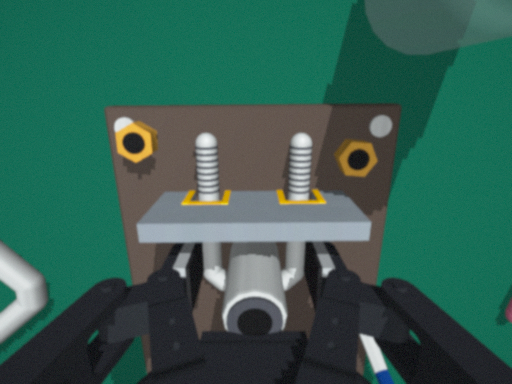

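View pics/s15.png

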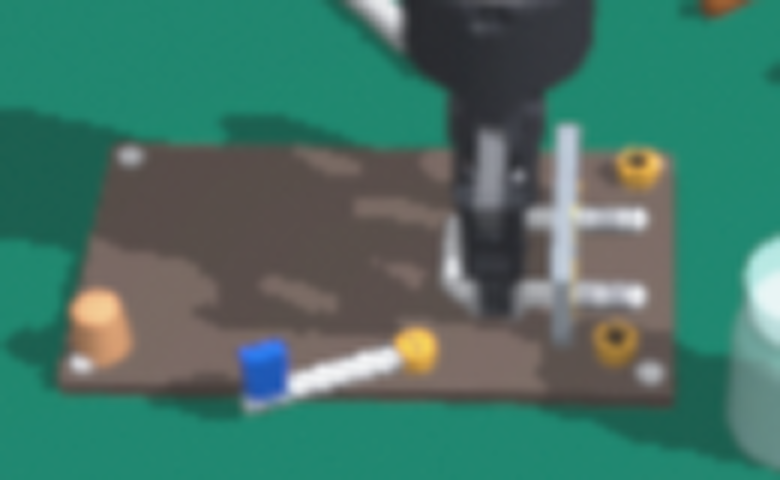

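```bash
python3 -c "
from h import *
from bench import viewer
c=viewer.calibration('wrist')
for uv in [(206,133),(301,133)]: print(toplate(ray(c,uv,.015)))
for uv in [(107,108),(400,104)]: print('far corners (125,+-70)',toplate(ray(c,uv,.01)))
for uv in [(140,241),(370,238)]: print('bracket near top (75)',toplate(ray(c,uv,.048)))
"
```

```text
[113.53235531  19.39260047  15.        ]
[113.13054675 -24.6835566   15.        ]
far corners (125,+-70) [124.90492321  65.83810184  10.        ]
far corners (125,+-70) [125.4870993  -71.21405746  10.        ]
bracket near top (75) [75.66006882 42.74179604 48.        ]
bracket near top (75) [ 76.0737995  -48.31212789  48.        ]
```

{"name": "drive_tool", "arguments": {
  "commands": [
    {"linear": [0,0,0],"dr": [0,0,0],"jaw": 0.25},
    {"linear": [0,0,0],"dr": [0,0,0],"jaw": 0.22},
    {"linear": [0,0,-0.01],"dr": [0,0,0],"jaw": 0.22},
    {"linear": [0,0,-0.03],"dr": [0,0,0],"jaw": 0.22},
    {"linear": [0,0,-0.04],"dr": [0,0,0],"jaw": 0.22}
  ]
}}

```text
clock: 11.55
tcp_pos: [0.5398, -0.0284, 0.0557]
orientation: [2.086, 2.348, -0.011]
contact_force: [0.8, -0.6, -0.4]
grip_width: 0.0665
```

```bash
python3 -c "
from h import *
from bench import viewer
togo(plate(-20,-1.8,60),7.07)
c=viewer.calibration('wrist');np.savez('w16.npz',**c)
im=viewer.grab_frame('wrist')[:,:,::-1]
cv2.imwrite('pics/w16.png',im)
"
```

```text
clock 11.55 tcp [ 0.5398 -0.0284  0.0557] plate mm [55.9  1.4 55.7] F [ 0.8 -0.6 -0.4] w 0.0665
z axis [-0.004  -0.0055 -1.    ] jaw deg 6.75
tool shift mm [-75.9   3.6  -3.9] rows 1.2647488141132808
dr deg [-0.26  0.28 -0.32]
```

View pics/w16.png

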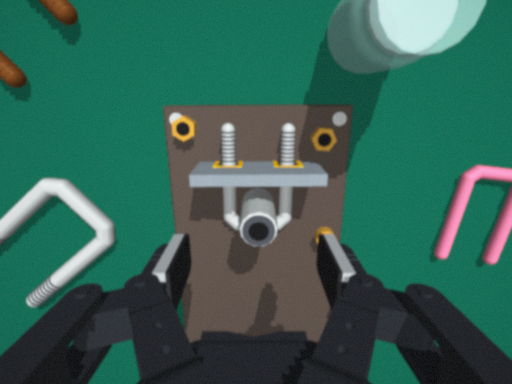

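```bash
python3 -c "
from h import *
from bench import viewer
c=viewer.calibration('top')
for uv in [(285,116),(285,132),(254,134),(254,116)]: print('pink',toplate(ray(c,uv,.005)).round(0))
for uv in [(334,164)]: print('stopper',toplate(ray(c,uv,.034)).round(0))
togo(plate(-24,-107,56),7.07)
pv=np.array([20,-55])
for a in [1.965,1.75,1.55,1.35,1.15,.95,.75,.55,.35,.2,.1,0,-.1]:
  t=np.array([-np.cos(a),-np.sin(a)]); s=4+11*abs(t[0])+14.5*abs(t[1])
  s=4+min(11/max(abs(t[0]),1e-6),14.5/max(abs(t[1]),1e-6))
  print(a,(pv+60*np.array([-np.sin(a),np.cos(a)])+s*t+[0,-1.8]).round(1),round(s,1))
"
```

```text
pink [ -12. -204.    5.]
pink [  -5. -160.    5.]
pink [  76. -167.    5.]
pink [  69. -216.    5.]
stopper [-108.  -50.   34.]
clock 11.6 tcp [ 0.543  -0.0289  0.0605] plate mm [55.  -1.8 60.5] F [ 1.3 -0.1  3.1] w 0.0665
z axis [ 0.0031 -0.0044 -1.    ] jaw deg 6.69
tool shift mm [-78.3 105.7   5.2] rows 1.7617159498100434
dr deg [ 0.15  0.27 -0.38]
1.965 [-27.8 -98. ] 19.7
1.75 [-35.7 -85.9] 18.7
1.55 [-40.4 -74.1] 18.5
1.35 [-42.7 -62.1] 18.9
1.15 [-42.9 -50.4] 19.9
0.95 [-41.5 -39.7] 21.8
0.75 [-34.8 -25.9] 19.0
0.55 [-25.8 -14.5] 16.9
0.35 [-15.3  -5.8] 15.7
0.2 [-6.8 -1. ] 15.2
0.1 [-1.   1.4] 15.1
0 [5.  3.2] 15.0
-0.1 [11.   4.4] 15.1
```

{"name": "drive_tool", "arguments": {
  "commands": [
    {"linear": [-0.02,0.03,0],"dr": [0,0,0],"jaw": 1},
    {"linear": [-0.03,0.04,0],"dr": [0,0,0],"jaw": 1},
    {"linear": [-0.028,0.036,0],"dr": [0,0,0],"jaw": 1},
    {"linear": [0,0,0],"dr": [0,0,0],"jaw": 1},
    {"linear": [0,0,0],"dr": [0,0,0],"jaw": 1}
  ]
}}

```text
clock: 12.22
tcp_pos: [0.6614, -0.0918, 0.0654]
orientation: [2.079, 2.348, 0.007]
contact_force: [-0.2, 0.0, -0.6]
grip_width: -0.0001
```

```bash
python3 -c "
from h import *
from bench import viewer
togo(plate(-24,-107,-10),7.07)
c=viewer.calibration('wrist')
im=viewer.grab_frame('wrist')[:,:,::-1]
cv2.imwrite('pics/w17.png',im)
cv2.imwrite('pics/s17.png',cv2.resize(viewer.grab_frame('scene')[160:240,170:300,::-1],None,fx=6,fy=6,interpolation=cv2.INTER_CUBIC))
cs=viewer.calibration('scene')
for z in (0,.01,.022): print(((proj(cs,plate(-24,-105,z*1000))-[170,160])*6).round(0))
"
```

```text
clock 12.22 tcp [ 0.6614 -0.0918  0.0654] plate mm [ -22.  -111.5   65.4] F [-0.2  0.  -0.6] w -0.0001
z axis [ 7.e-03 -5.e-04 -1.e+00] jaw deg 6.96
tool shift mm [-1.9 -5.1 75.4] rows 1.2568297713092922
dr deg [ 0.39  0.08 -0.11]
[291. 465.]
[289. 449.]
[286. 429.]
```

View pics/w17.png

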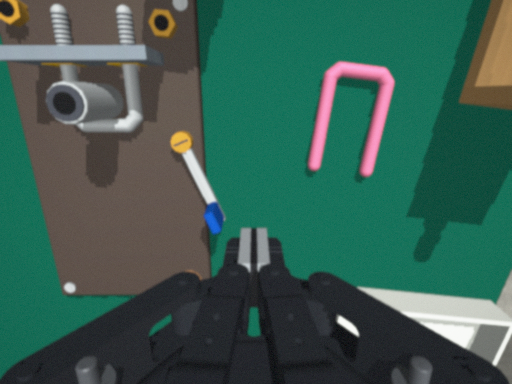

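View pics/s17.png

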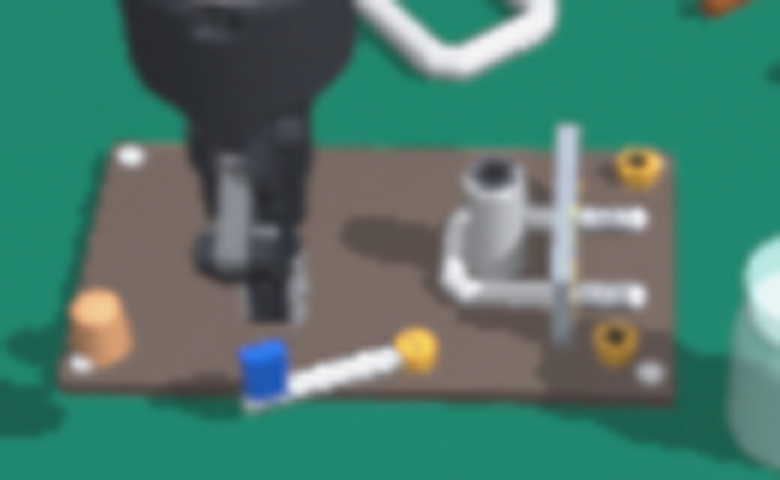

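{"name": "drive_tool", "arguments": {
  "commands": [
    {"linear": [-0.002,-0.002,0.03],"dr": [0.4,0,0],"jaw": 1},
    {"linear": [0,0,0.03],"dr": [0,0,0],"jaw": 1},
    {"linear": [0,0,0.012],"dr": [0,0,0],"jaw": 1},
    {"linear": [0,0,0],"dr": [0,0,0],"jaw": 1}
  ]
}}

```text
clock: 12.82
tcp_pos: [0.6583, -0.0903, -0.0065]
orientation: [-2.078, -2.355, -0.002]
contact_force: [0.1, 0.3, 0.6]
grip_width: 0.0001
```

```bash
python3 -c "
from h import *
from bench import viewer
togo(plate(-24,-103,-12),7.07)
cv2.imwrite('pics/w18.png',viewer.grab_frame('wrist')[:,:,::-1])
cv2.imwrite('pics/s18.png',cv2.resize(viewer.grab_frame('scene')[160:240,170:300,::-1],None,fx=6,fy=6,interpolation=cv2.INTER_CUBIC))
"
```

```text
clock 12.82 tcp [ 0.6583 -0.0903 -0.0065] plate mm [ -20.1 -108.6   -6.5] F [0.1 0.3 0.6] w 0.0001
z axis [ 6.e-04  1.e-03 -1.e+00] jaw deg 7.15
tool shift mm [-3.9 -5.6  5.5] rows 0.09416383066440623
dr deg [ 0.04 -0.05  0.08]
```

View pics/w18.png

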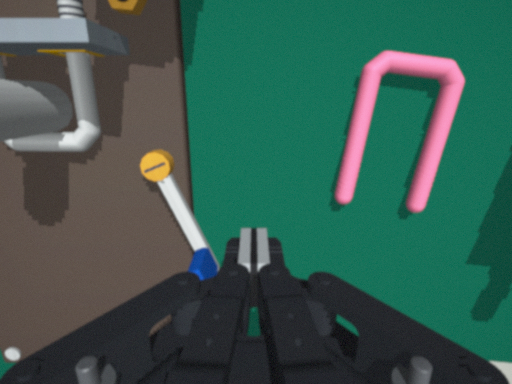

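View pics/s18.png

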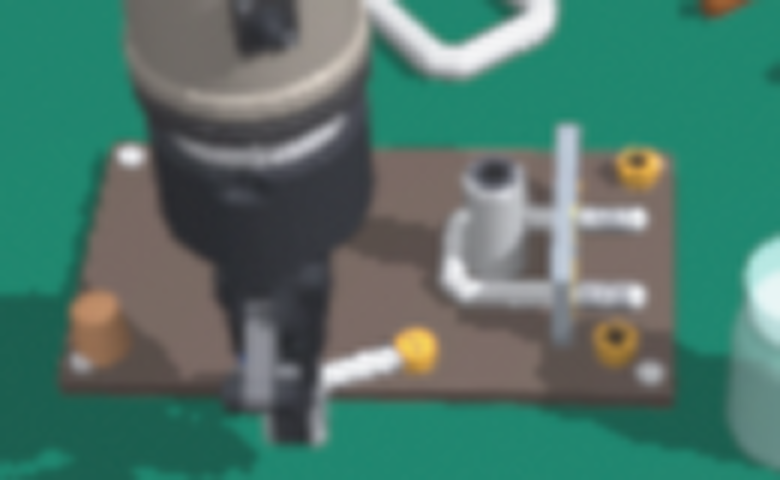

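{"name": "drive_tool", "arguments": {
  "commands": [
    {"linear": [-0.008,-0.005,0.005],"dr": [0,0,0],"jaw": 1},
    {"linear": [-0.004,-0.01,0],"dr": [0,0,0],"jaw": 1},
    {"linear": [-0.004,-0.01,0],"dr": [0,0,0],"jaw": 1},
    {"linear": [0,0,0],"dr": [0,0,0],"jaw": 1}
  ]
}}

```text
clock: 13.42
tcp_pos: [0.6361, -0.1121, -0.0082]
orientation: [2.077, 2.351, 0.007]
contact_force: [-0.7, 0.5, 0.4]
grip_width: 0.0002
```

```bash
python3 -c "
from h import *
from bench import viewer
togo(plate(-40,-66,-12),7.07)
cv2.imwrite('pics/w19.png',viewer.grab_frame('wrist')[:,:,::-1])
"
```

```text
clock 13.43 tcp [ 0.6361 -0.1121 -0.0082] plate mm [-39.  -84.   -8.2] F [-0.7  0.5  0.4] w 0.0002
z axis [ 6.5e-03  2.0e-04 -1.0e+00] jaw deg 7.08
tool shift mm [ -1.  -18.    3.7] rows 0.2996739811877024
dr deg [0.37 0.03 0.01]
```

View pics/w19.png

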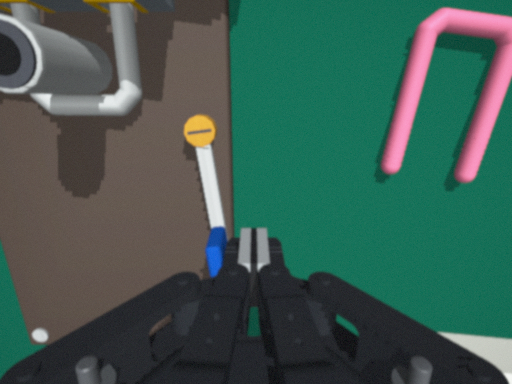

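{"name": "drive_tool", "arguments": {
  "commands": [
    {"linear": [-0.001,-0.01,0.003],"dr": [0.3,0,0],"jaw": 1},
    {"linear": [0,-0.01,0],"dr": [0,0,0],"jaw": 1},
    {"linear": [0,-0.009,0],"dr": [0,0,0],"jaw": 1},
    {"linear": [0.001,-0.009,0],"dr": [0,0,0],"jaw": 1}
  ]
}}

```text
clock: 13.98
tcp_pos: [0.5981, -0.116, -0.0113]
orientation: [2.076, 2.354, 0.003]
contact_force: [0.8, 1.2, -0.3]
grip_width: -0.0002
```

```bash
python3 -c "
from h import *
from bench import viewer
togo(plate(-36,-32,-12),7.07)
cv2.imwrite('pics/w20.png',viewer.grab_frame('wrist')[:,:,::-1])
"
```

```text
clock 13.97 tcp [ 0.5981 -0.116  -0.0113] plate mm [-38.2 -45.7 -11.3] F [ 0.8  1.2 -0.3] w -0.0002
z axis [ 3.3e-03 -3.0e-04 -1.0e+00] jaw deg 7.19
tool shift mm [  2.2 -13.7   0.7] rows 0.22900070594105085
dr deg [0.19 0.04 0.12]
```

View pics/w20.png

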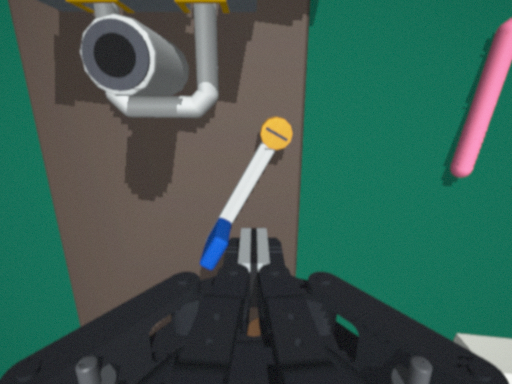

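{"name": "drive_tool", "arguments": {
  "commands": [
    {"linear": [0.001,-0.008,0.001],"dr": [0,0,0],"jaw": 1},
    {"linear": [0.003,-0.008,0],"dr": [0,0,0],"jaw": 1},
    {"linear": [0.006,-0.008,0],"dr": [0,0,0],"jaw": 1},
    {"linear": [0.007,-0.007,0],"dr": [0,0,0],"jaw": 1}
  ]
}}

```text
clock: 14.52
tcp_pos: [0.5618, -0.1028, -0.0124]
orientation: [2.078, 2.353, 0.002]
contact_force: [1.1, -0.2, 1.0]
grip_width: 0.0003
```

```bash
python3 -c "
from h import *
from bench import viewer
togo(plate(-15,-6,-12),7.07)
cv2.imwrite('pics/w21.png',viewer.grab_frame('wrist')[:,:,::-1])
"
```

```text
clock 14.53 tcp [ 0.5618 -0.1028 -0.0124] plate mm [-20.7 -11.3 -12.4] F [ 1.1 -0.2  1. ] w 0.0003
z axis [ 2.4e-03 -4.0e-04 -1.0e+00] jaw deg 7.12
tool shift mm [ 5.7 -5.3 -0.4] rows 0.09469365734189701
dr deg [0.14 0.04 0.05]
```

View pics/w21.png

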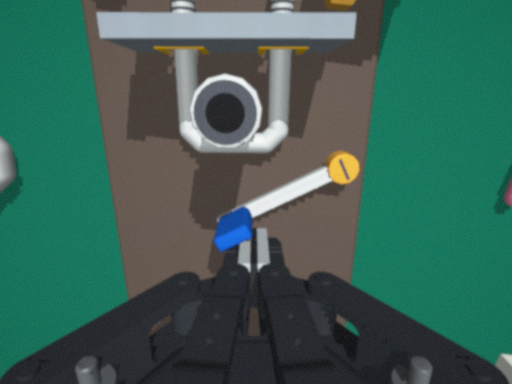

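Clip is at about 0.45 rad. I'll keep pushing, now mostly along +x.

{"name": "drive_tool", "arguments": {
  "commands": [
    {"linear": [0.005,-0.006,0],"dr": [0,0,0],"jaw": 1},
    {"linear": [0.006,-0.004,0],"dr": [0,0,0],"jaw": 1},
    {"linear": [0.005,-0.001,0],"dr": [0,0,0],"jaw": 1},
    {"linear": [0.003,0,0],"dr": [0,0,0],"jaw": 1}
  ]
}}

```text
clock: 15.08
tcp_pos: [0.5459, -0.0829, -0.0127]
orientation: [-2.078, -2.356, -0.001]
contact_force: [-1.3, -0.6, 0.6]
grip_width: -0.0002
```

```bash
python3 -c "
from h import *
from bench import viewer
togo(plate(5,3,-12),7.07)
cv2.imwrite('pics/w22.png',viewer.grab_frame('wrist')[:,:,::-1])
"
```

```text
clock 15.07 tcp [ 0.5459 -0.0829 -0.0127] plate mm [  1.    2.  -12.7] F [-1.3 -0.6  0.6] w -0.0002
z axis [ 2.e-04  4.e-04 -1.e+00] jaw deg 7.19
tool shift mm [ 4.  -1.  -0.7] rows 0.06600245371431876
dr deg [ 0.01 -0.02  0.12]
```

View pics/w22.png

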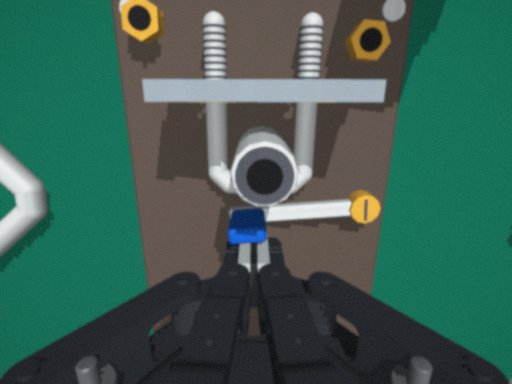

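{"name": "drive_tool", "arguments": {
  "commands": [
    {"linear": [0.0025,0,0],"dr": [0,0,0],"jaw": 1}
  ]
}}

```text
clock: 15.25
tcp_pos: [0.5456, -0.0801, -0.0127]
orientation: [-2.077, -2.356, -0.001]
contact_force: [0.5, -0.7, -0.0]
grip_width: 0.0004
```

{"name": "drive_tool", "arguments": {
  "commands": [
    {"linear": [0.0015,0,0],"dr": [0,0,0],"jaw": 1}
  ]
}}

```text
clock: 15.38
tcp_pos: [0.5454, -0.0785, -0.0128]
orientation: [-2.077, -2.356, -0.0]
contact_force: [-1.1, -1.0, 1.5]
grip_width: 0.0005
```

{"name": "drive_tool", "arguments": {
  "commands": [
    {"linear": [0.0015,0,0],"dr": [0,0,0],"jaw": 1}
  ]
}}

```text
clock: 15.5
tcp_pos: [0.5453, -0.078, -0.0127]
orientation: [2.078, 2.355, -0.001]
contact_force: [-0.0, -5.2, -1.2]
grip_width: -0.0
```

```bash
python3 -c "
from h import *
from bench import viewer
togo(plate(5,3,-12),7.07)
cv2.imwrite('pics/w23.png',viewer.grab_frame('wrist')[:,:,::-1])
"
```

```text
clock 15.5 tcp [ 0.5453 -0.078  -0.0127] plate mm [  6.    1.9 -12.7] F [-0.  -5.2 -1.2] w -0.0
z axis [ 4.e-04 -8.e-04 -1.e+00] jaw deg 7.17
tool shift mm [-1.  -1.1 -0.7] rows 0.017693449774476382
dr deg [0.02 0.05 0.1 ]
```

View pics/w23.png

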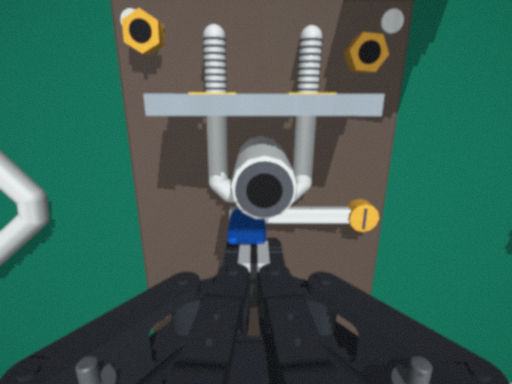

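A 5 N reaction marks the stop, and the strip lies straight across the lane. Backing off to check.

{"name": "drive_tool", "arguments": {
  "commands": [
    {"linear": [-0.006,0,0],"dr": [0,0,0],"jaw": 1},
    {"linear": [-0.02,0,0],"dr": [0,0,0],"jaw": 1},
    {"linear": [-0.02,0,-0.03],"dr": [0,0,0],"jaw": 1},
    {"linear": [-0.01,0,-0.04],"dr": [0,0,0],"jaw": 1},
    {"linear": [0,0,0],"dr": [0,0,0],"jaw": 1}
  ]
}}

```text
clock: 16.18
tcp_pos: [0.5528, -0.1344, 0.0587]
orientation: [-2.076, -2.355, -0.001]
contact_force: [-0.2, -0.4, -0.3]
grip_width: -0.0003
```

```bash
python3 -c "
from h import *
from bench import viewer
togo(plate(5,3,-12),7.07)
c=viewer.calibration('wrist');np.savez('w24.npz',**c)
im=viewer.grab_frame('wrist')[:,:,::-1]
cv2.imwrite('pics/w24.png',im)
cv2.imwrite('pics/w24c.png',cv2.resize(im[60:260,160:400],None,fx=3,fy=3,interpolation=cv2.INTER_CUBIC))
cv2.imwrite('pics/s24.png',cv2.resize(viewer.grab_frame('scene')[160:240,170:300,::-1],None,fx=6,fy=6,interpolation=cv2.INTER_CUBIC))
"
```

```text
clock 16.18 tcp [ 0.5528 -0.1344  0.0587] plate mm [-50.9   1.5  58.7] F [-0.2 -0.4 -0.3] w -0.0003
z axis [-9.0e-04  1.7e-03 -1.0e+00] jaw deg 7.22
tool shift mm [55.8 -1.3 70.8] rows 1.1800354080076667
dr deg [-0.04 -0.11  0.15]
```

View pics/w24c.png

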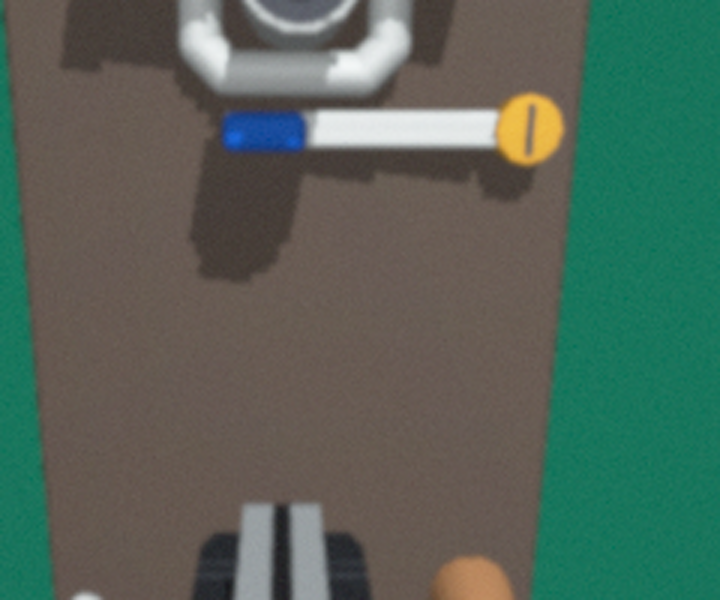

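View pics/s24.png

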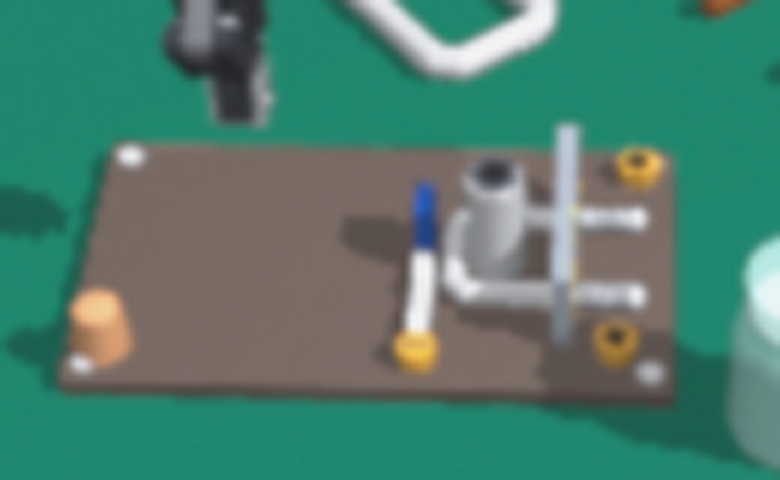

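```bash
python3 -c "
from bench import job
print(job.hand_in())"
```

```text
the job is handed in; nothing more can be done
None
```

The U-bolt is fitted, the clip is closed behind it, and the job is handed in. The clock read about 16 s at my last check; the hand-in gave no verdict.

**What I did:** I gripped the small grey U-bolt across both legs and lined it up with the lane. I slid it past the post and through both bracket holes until it stopped at about 8 N. After letting go, I swung the clip with the shut fingers, by its blue tab, until it met its stop at about 5 N, then backed away.

**Last checks:**
- **U-bolt:** both tips stand out past the bracket at plate x of about 113 mm (home would be 112.5). It is centred on the lane to within a few tenths of a millimetre. I measured this while it was still gripped; later pictures show it in the same place.
- **Clip:** it lies straight across the lane, within about 0.02 rad of closed, roughly 3 mm behind the U-bolt's back.
- **Other things:** the nuts, the stopper and the clear bottle look unmoved. I only checked them by eye in the last pictures. The arm never went near the amber bottle, beaker, jar or wood block.

**What disagreed:**
- **Fingertips:** they really ended about 35–39 mm short of the reported TCP, so I set the working height from the camera views and a light touch on the plate. That touch peaked at about 31 N.
- **Cameras:** the top and wrist cameras differed by about 2 mm sideways, so I did the centring from the wrist view alone.

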